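# Run a steriliser load

## Robot

A 7-joint arm with a two-finger parallel gripper is mounted at the origin on the work surface. World frame = base frame: x ahead of the robot, y to its left, z up, the work surface at z = 0. Lengths are in m, angles in rad, forces in N, time in s.
With the tool pointing down it reaches from about 0.425 to 0.925 m from the base axis. Payload 6.8 kg.
Tool frame: the origin (TCP) lies midway between the tips of the shut fingers; the grasp point (between the pads) lies 19 mm behind it (bot.hold_point_z is the distance from the TCP to the grasp point, in m); z points along the fingers, y is the line along which they close (so a half turn about z gives the same grasp; the last joint's range is limited). The gripper opens to 85 mm and grips with 20 to 120 N. Pads are 22 mm wide; open, the fingers measure 114 mm over their backs; the gripper's body (76 mm by 85 mm) begins 54 mm behind the grasp point. The pads swing forward as they close: fully open they stand 13 mm farther back than shut.
Start: joints at [1.22, 0.477, 0.022, 1.555, -0.011, 1.109, -0.083], TCP at [0.162, -0.655, 0.231] pointing down, gripper open.
Joint ranges: [-2.96, 2.96], [-0.34, 2.1], [-1.41, 1.46], [0.24, 2.44], [-1.37, 4.51], [0.17, 1.92], [-2.96, 2.96]. Speed limits (rad/s): [2.39, 2.39, 3.14, 3.14, 3.14, 3.14, 3.14].

## Interface

Orientations are given as a unit quaternion [w, x, y, z].
In Python, from station import bot gives the robot as it stands. The module is installed in compiled form; this text tells all that it offers.
- The arm moves only by the tool step_arm, never from a script. Its argument "increments" is a list that holds one entry, the list of rows, each a list of 7 numbers: the opening, from -1 (shut) to 1 (fully open), then the shift along the tool's x, y, z in mm, then the turn, a rotation vector about the tool's x, y, z in degrees. In form: [[[grip, x, y, z, ax, ay, az], ...]]. A call has 1 to 10 rows; each row is the pose to reach, as a shift and turn from the pose commanded when the call began, along the tool's axes at that moment; what a row does not reach only later rows make up. A row lasts 1/12 s, in which the tool goes at most 41.7 mm and 7.16 degrees, less where a joint would pass 70% of its speed; a pose out of reach is approached as far as the arm can. A call with a gripper value outside its range is refused whole. The fingers move at their own pace and stop on an object; "force" is the grip in N (left out, the last holds). Time passes only in rows, so rows that repeat a pose let the fingers close. It gives the time, the measured TCP pose, the force, the opening and the grip force at its end, in the units of the state.
- bot.get_obs(): the state, without advancing time (a new reading comes with each control period).
- bot.read_camera(name): name is "scene" or "top" or "wrist"; returns a dict with "image" (480x640x3 uint8, red, green, blue), "camera_matrix" (3x3 intrinsics, pixels), "dist" ([k1, k2, p1, p2, k3] as OpenCV has them; the pictures are not rectified), "R" (3x3) and "t" (3): a world point X has camera coordinates R X + t. Camera axes: x right, y down, z forward; pixel columns grow to the right and rows downward; lengths in m; the calibration is good to about 2 mm. A picture is of the moment at which its call begins. There is no depth.
- bot.hand_in(): hands the job in; it is judged then, once.
The state is a dict: "t": time; "q": joint angles; "joint_vel": joint speeds; "joint_torque": joint torques, N m; "eef_pos": TCP position; "tool_rot": TCP orientation; "contact_force": force on the tool from outside, world axes, zero at the start; "torque": the same for the moment, N m; "gripper_width": opening from 0.0 (shut) to 1.0 (fully open); "grasp_force": force on a finger pad.
Only numpy, scipy, OpenCV 4.12 (cv2) and the standard library are available. Lean on these libraries where they do the work, as an engineer would, in place of code of your own. Each camera call takes 0.05 s, during which the arm holds its last target. There are 200 camera calls.

## Task

Run a load in the small bench steriliser: first shut its steam valve fully, and only then set every steel instrument cassette that lies on the trolley flat and upright on the chamber floor. Swing the lid fully closed, turn its three clamp knobs clockwise to their end stops, and only then open the steam valve half way (45 degrees). Leave the other things on the trolley where they are.

Things in the scene. Friction and masses are not known exactly. Their poses are not given: they have to be found in the camera images.
- cassette_a: loose steel instrument cassette: a perforated box 76 x 44 mm, 24 mm high, with a dark upright grip bar on top (50 x 12 mm, along the cassette's long axis x, from 24 to 46 mm above the underside). Origin: centre of its underside; z up. It may be absent
- cassette_b: loose steel instrument cassette: a perforated box 76 x 44 mm, 24 mm high, with a dark upright grip bar on top (50 x 12 mm, along the cassette's long axis x, from 24 to 46 mm above the underside). Origin: centre of its underside; z up. It may be absent
- cassette_c: loose steel instrument cassette: a perforated box 76 x 44 mm, 24 mm high, with a dark upright grip bar on top (50 x 12 mm, along the cassette's long axis x, from 24 to 46 mm above the underside). Origin: centre of its underside; z up. It may be absent
- cassette_d: loose steel instrument cassette: a perforated box 76 x 44 mm, 24 mm high, with a dark upright grip bar on top (50 x 12 mm, along the cassette's long axis x, from 24 to 46 mm above the underside). Origin: centre of its underside; z up. It may be absent
- steriliser: the bench steriliser, fixed: open-topped aluminium chamber 210 x 190 mm outside (x, y), rim 83 mm above the table. Origin: on the table under the chamber's centre. The valve stands on its +y side, the lid's hinge post at its (+x, -y) corner, the steam generator box beyond the valve
- chamber_floor (a point): centre of the chamber's inner floor, 18 mm above the table; the inside is 198 mm (x) by 178 mm (y), walls 6 mm, 65 mm deep; same axes as the steriliser
- lid (a joint): the lid's swing about its upright hinge: 0 closed over the chamber (stop), grows as it swings away counterclockwise seen from above, up to 1.75 rad; it stays where it is left. The lid is a level plate 210 x 190 x 8 mm, its underside at 83 mm above the table
- lid_hinge (a point): a point on the lid's upright hinge axis, level with lid_handle
- lid_handle (a point): on the axis of the upright black round handle (22 mm across) in the middle of the lid, 26 mm above the lid's upper face; the handle's top is 26 mm higher
- clamp_a (a joint): clamp knob on the lid, 0 loose to 1.4 rad tight (end stop); grows as it turns clockwise seen from above
- clamp_b (a joint): clamp knob on the lid, 0 loose to 1.4 rad tight (end stop); grows as it turns clockwise seen from above
- clamp_c (a joint): clamp knob on the lid, 0 loose to 1.4 rad tight (end stop); grows as it turns clockwise seen from above
- clamp_a_grip (a point): a point on that clamp knob's axis, 7 mm below the top of its bar grip (bar 38 mm long, 14 mm wide, 30 mm high, over a 40 mm disc); x runs along the bar and turns with it. It rides on the lid
- clamp_b_grip (a point): a point on that clamp knob's axis, 7 mm below the top of its bar grip (bar 38 mm long, 14 mm wide, 30 mm high, over a 40 mm disc); x runs along the bar and turns with it. It rides on the lid
- clamp_c_grip (a point): a point on that clamp knob's axis, 7 mm below the top of its bar grip (bar 38 mm long, 14 mm wide, 30 mm high, over a 40 mm disc); x runs along the bar and turns with it. It rides on the lid
- valve (a joint): the steam valve's black bar handle, turning about an upright axis: 0 shut (handle across the chamber pipe, its long end towards the steriliser's -x, at the first mark), grows counterclockwise seen from above, pi/4 half open (middle mark), pi/2 open (long end pointing to the chamber, third mark)
- valve_grip (a point): on the valve's axis, 10 mm below the top of its bar handle (14 mm wide, 32 mm high, reaching 48 mm to its long end at -x and 26 mm to +x; the white scale plate lies 29 mm below this point); x runs along the handle and turns with it
- pot: bystander: white ceramic pot, 36 mm across, 30 mm high; origin under its centre
- pack_a: bystander: blue and white dressing pack 100 x 68 x 22 mm; origin under its centre
- pack_b: bystander: blue and white dressing pack 100 x 68 x 22 mm; origin under its centre
- pack_c: bystander: blue and white dressing pack 100 x 68 x 22 mm; origin under its centre
- bottle_a: bystander: clear bottle 48 mm across, 100 mm high; origin under its centre
- dish: bystander: steel bowl 100 mm across, 35 mm high; origin under its centre

How it is judged:
By the outcome, as a careful person would: the job done as asked, in the order asked, and still so for the second after the job is handed in, with the robot touching nothing.
Of cassette_a, cassette_b, cassette_c, cassette_d only 2 to 4 are there at a start; the rules pass over those that are not, and their reading is None.
At some moment in a run one of cassette_a, cassette_b, cassette_c, cassette_d may be knocked a few centimetres aside while the robot is not near it.
Once in a run the grip may slacken for a moment while it holds something.
It also fails if it takes over 210 s, if anything falls off the work surface, if the arm or the gripper's body presses on something with over 40 N, if the wrist force passes 120 N, or if a joint passes its speed limit or range.

## Working session

There is one attempt and no reset: what is moved stays moved. The work goes in short steps, Python scripts to look and compute and a tool call to move; the robot and the scene stay as the last step left them, time stands still between calls to the robot, and variables do not carry over. Pictures are saved under pics/ and viewed, at most 14 in all, crops included, and the job is handed in when it is done.

Besides the shell and the picture viewer there is one more tool, called after "Request:" as name(argument=value, ...) on one line, values as JSON. step_arm: Moves the arm, as the interface text tells. Its arguments: {"type":"object","properties":{"increments":{"type":"array"},"force":{"type":"number"}},"required":["increments"]}

```bash
mkdir -p pics
cat > h.py <<'E'
import numpy as np, cv2
from station import bot
from scipy.spatial.transform import Rotation as Ro
def cam(n):
    c=bot.read_camera(n); return c
def ray(c,uv,z):
    K=np.array(c['camera_matrix']);d=np.array(c['dist'],float)
    p=cv2.undistortPoints(np.array(uv,float).reshape(-1,1,2),K,d).reshape(-1,2)
    R=np.array(c['R']);t=np.array(c['t']);C=-R.T@t
    D=np.c_[p,np.ones(len(p))]@R
    s=(np.broadcast_to(z,len(p))-C[2])/D[:,2]
    return C+D*s[:,None]
def proj(c,X):
    return cv2.projectPoints(np.array(X,float).reshape(-1,1,3),cv2.Rodrigues(np.array(c['R']))[0],np.array(c['t']),np.array(c['camera_matrix']),np.array(c['dist'],float))[0].reshape(-1,2)
def save(c,name,crop=None,f=1):
    im=c['image'][...,::-1]
    if crop: im=im[crop[1]:crop[3],crop[0]:crop[2]]
    if f!=1: im=cv2.resize(im,None,fx=f,fy=f,interpolation=cv2.INTER_CUBIC)
    cv2.imwrite('pics/'+name,im)
def st():
    o=bot.get_obs(); R=Ro.from_quat(np.array(o['tool_rot']),scalar_first=True)
    return o,R
E
python3 - <<'E'
from h import *
for n in('scene','top','wrist'):
    c=cam(n);save(c,n+'0.png');
    np.savez('pics/'+n+'0.npz',**{k:np.array(v) for k,v in c.items()})
    print(n,-np.array(c['R']).T@c['t'])
o,R=st();print(o);print(R.as_matrix().round(3),bot.hold_point_z)
E
```

```text
scene [1.02670533 0.55903263 0.68160626]
top [ 0.34703966 -0.02663848  1.49169727]
wrist [ 0.23551402 -0.63671588  0.37145772]
{'t': 0.15, 'q': array([ 1.21990502,  0.47760812,  0.02237984,  1.55619984, -0.01152045,
        1.10927786, -0.08308435]), 'joint_vel': array([ 4.71854883e-04,  6.35685461e-05,  1.17865720e-03, -3.51451603e-03,
        1.06157629e-04, -1.98137463e-03, -1.19003540e-03]), 'joint_torque': array([ 2.87865332e-03, -5.96926546e+01,  1.61056682e+00, -2.81492972e+01,
        1.27518023e-02,  6.60714388e-03, -6.85975010e-06]), 'eef_pos': array([ 0.16215448, -0.65478076,  0.23056144]), 'tool_rot': array([-6.70258941e-04,  9.92640658e-01,  1.21095244e-01, -1.27896789e-04]), 'contact_force': array([ 0.33987283,  0.71488581, -0.09530731]), 'torque': array([ 0.02916496, -0.01819745,  0.03541602]), 'grasp_force': 0.0, 'gripper_width': 1.0018406440180656}
[[ 0.971  0.24  -0.   ]
 [ 0.24  -0.971  0.001]
 [-0.    -0.001 -1.   ]] 0.0187
```

View pics/top0.png

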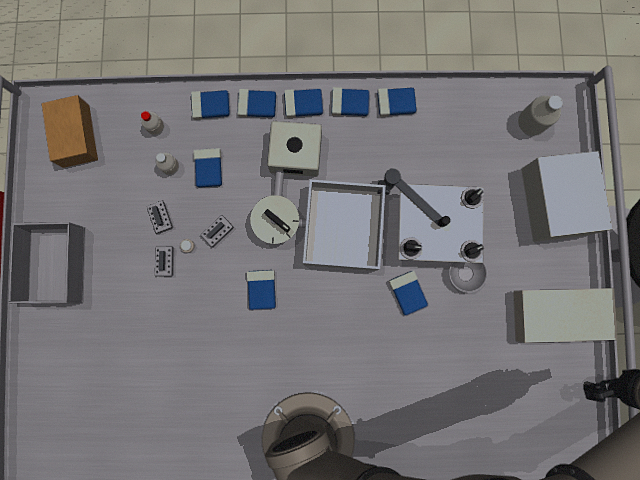

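View pics/scene0.png

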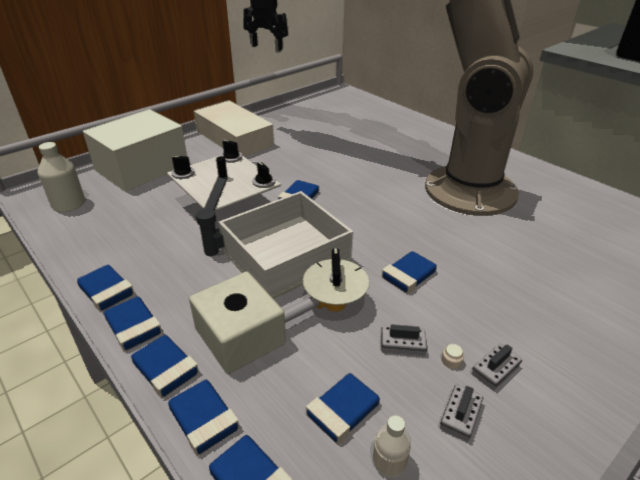

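Run:
```python
import numpy as np,cv2
d=np.load('pics/top0.npz');im=d['image'][...,::-1]
a=cv2.resize(im[195:285,140:310],None,fx=4.6,fy=4.6,interpolation=cv2.INTER_CUBIC)
cv2.imwrite('pics/t1.png',a)
b=cv2.resize(im[165:300,300:500],None,fx=4,fy=4,interpolation=cv2.INTER_CUBIC);cv2.imwrite('pics/t2.png',b)
```

```text
(no output)
```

View pics/t1.png

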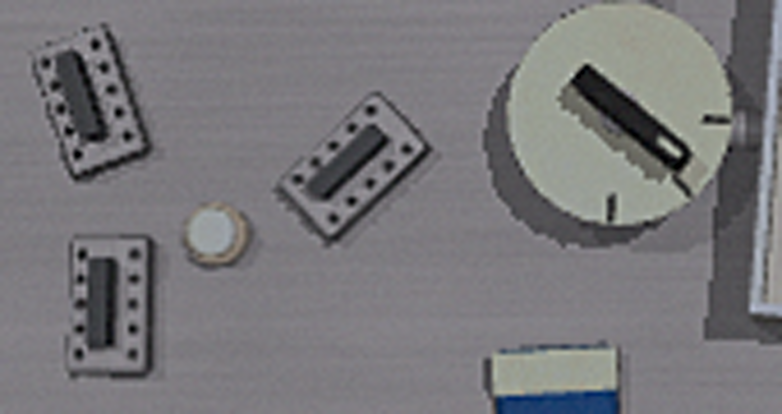

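View pics/t2.png

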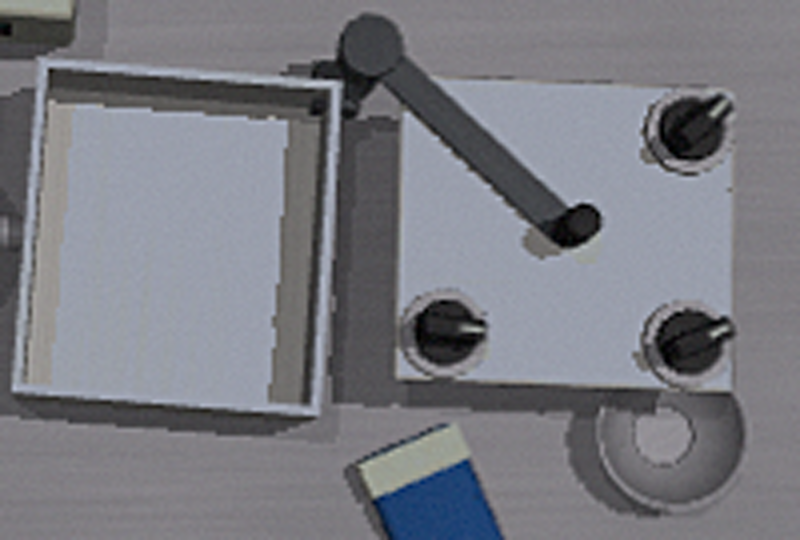

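Run:
```python
import numpy as np,cv2
d=np.load('pics/scene0.npz');im=d['image'][...,::-1]
a=cv2.resize(im[130:330,160:420],None,fx=3,fy=3,interpolation=cv2.INTER_CUBIC)
cv2.imwrite('pics/s1.png',a)
from h import ray
t=np.load('pics/top0.npz')
c=lambda l,o,f:[(o[0]+(x+.5)/f-.5,o[1]+(y+.5)/f-.5) for x,y in l]
print('rim',ray(t,c([(40,58),(340,83),(318,414),(12,393)],(300,165),4),.083).round(4))
print('lid',ray(t,c([(400,76),(735,88),(733,393),(397,380)],(300,165),4),.091).round(4))
print('cass bar ends',ray(t,c([(68,52),(95,138),(318,190),(378,134),(102,260),(102,348)],(140,195),4.6),.046).round(4))
print('pot',ray(t,c([(212,231)],(140,195),4.6),.03).round(4))
print('plate c',ray(t,c([(620,113)],(140,195),4.6),.05).round(4))
print('packs etc',ray(t,[(207,168),(261,290),(408,293),(165,164),(295,145)],[.022,.022,.022,.1,.08]).round(3))
```

```text
rim [[ 0.6482 -0.0149  0.083 ]
 [ 0.6296 -0.202   0.083 ]
 [ 0.4233 -0.1823  0.083 ]
 [ 0.4392  0.0052  0.083 ]]
lid [[ 0.6319 -0.2385  0.091 ]
 [ 0.6217 -0.4487  0.091 ]
 [ 0.4312 -0.4378  0.091 ]
 [ 0.4428 -0.2304  0.091 ]]
cass bar ends [[0.5932 0.3848 0.046 ]
 [0.5446 0.3686 0.046 ]
 [0.5136 0.2437 0.046 ]
 [0.5443 0.2105 0.046 ]
 [0.4765 0.3636 0.046 ]
 [0.4279 0.363  0.046 ]]
pot [[0.4933 0.3061 0.03  ]]
plate c [[0.5533 0.0761 0.05  ]]
packs etc [[ 0.696  0.254  0.022]
 [ 0.375  0.114  0.022]
 [ 0.362 -0.261  0.022]
 [ 0.689  0.345  0.1  ]
 [ 0.737  0.021  0.08 ]]
```

View pics/s1.png

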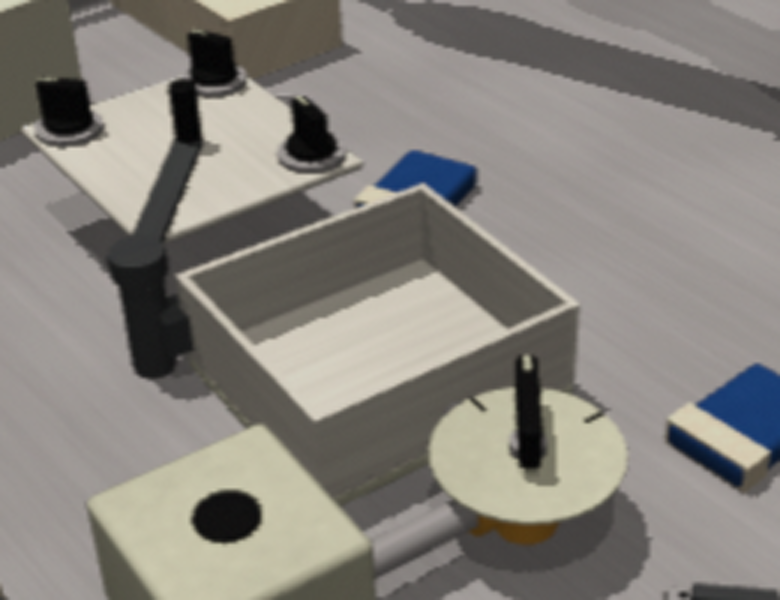

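Run:
```python
import numpy as np,cv2
from h import ray
t=np.load('pics/top0.npz');s=np.load('pics/scene0.npz')
def tri(a,b,o,f):
    from scipy.optimize import least_squares
    pt=(o[0]+(a[0]+.5)/f-.5,o[1]+(a[1]+.5)/f-.5);ps=(160+(b[0]+.5)/3-.5,130+(b[1]+.5)/3-.5)
    g=lambda z:(ray(t,[pt],z)-ray(s,[ps],z))[0]
    r=least_squares(lambda v:g(v[0]),[.1]);return r.x[0].round(4),ray(t,[pt],r.x[0])[0].round(4),np.linalg.norm(r.fun).round(4)
T2=((300,165),4);T1=((140,195),4.6)
print('plate',tri((620,113),(528,455),*T1))
print('valve long tip top',tri((680,160),(527,360),*T1))
print('plate mark half',tri((683,186),(478,403),*T1),) 
print('mark b',tri((612,208),(597,415),*T1))
print('knobLL tip',tri((468,328),(302,103),*T2))
print('handle top',tri((580,222),(186,87),*T2))
print('rim TL',tri((40,58),(312,420),*T2),'BL',tri((12,393),(575,305),*T2),'TR',tri((340,83),(183,276),*T2),'BR',tri((318,414),(422,187),*T2))
print('hinge top',tri((372,42),(138,255),*T2))
print('lid',tri((735,88),(25,130),*T2),tri((397,380),(360,162),*T2))
```

```text
plate (np.float64(0.0588), array([0.552 , 0.0755, 0.0588]), np.float64(0.0011))
valve long tip top (np.float64(0.0975), array([0.5207, 0.041 , 0.0975]), np.float64(0.0022))
plate mark half (np.float64(0.055), array([0.5117, 0.0416, 0.055 ]), np.float64(0.0402))
mark b (np.float64(0.0649), array([0.4991, 0.0798, 0.0649]), np.float64(0.0012))
knobLL tip (np.float64(0.1344), array([ 0.4701, -0.2675,  0.1344]), np.float64(0.0023))
handle top (np.float64(0.1418), array([ 0.5317, -0.3355,  0.1418]), np.float64(0.0004))
rim TL (np.float64(0.083), array([ 0.6482, -0.0149,  0.083 ]), np.float64(0.0033)) BL (np.float64(0.0809), array([0.4393, 0.0053, 0.0809]), np.float64(0.0043)) TR (np.float64(0.0821), array([ 0.6297, -0.2021,  0.0821]), np.float64(0.0021)) BR (np.float64(0.0802), array([ 0.4234, -0.1826,  0.0802]), np.float64(0.0016))
hinge top (np.float64(0.1003), array([ 0.6516, -0.2205,  0.1003]), np.float64(0.0017))
lid (np.float64(0.0879), array([ 0.6223, -0.4496,  0.0879]), np.float64(0.0035)) (np.float64(0.0881), array([ 0.443 , -0.2308,  0.0881]), np.float64(0.0039))
```

```bash
cat >> h.py <<'E'
def det(c,box=(140,190,250,290)):
    im=np.array(c['image'])[box[1]:box[3],box[0]:box[2]]
    g=cv2.resize(im.max(2),None,fx=6,fy=6,interpolation=cv2.INTER_CUBIC)
    m=(g<85).astype(np.uint8)
    n=cv2.morphologyEx(m,cv2.MORPH_OPEN,np.ones((15,15)))
    for k in cv2.findContours(n,cv2.RETR_EXTERNAL,cv2.CHAIN_APPROX_NONE)[0]:
        r=cv2.minAreaRect(k)
        if not 500<cv2.contourArea(k)<4500: continue
        b=cv2.boxPoints(r); e=[np.linalg.norm(b[1]-b[0]),np.linalg.norm(b[2]-b[1])]
        if e[0]>e[1]: a=[(b[1]+b[2])/2,(b[0]+b[3])/2]
        else: a=[(b[0]+b[1])/2,(b[2]+b[3])/2]
        w=ray(c,[((p+.5)/6-.5)+box[:2] for p in a],.046)
        d=w[1]-w[0]; y=np.degrees(np.arctan2(d[1],d[0])); y=(y+90)%180-90
        print('bar',w.mean(0)[:2].round(4),'yaw',y.round(1),'len',np.linalg.norm(d).round(3),'wid',round(min(e)/6,1),'px')
def mv(*wps):
    "waypoints (x,y,z,yaw deg): tool-frame increments from the pose now"
    o,R=st(); p=np.array(o['eef_pos']);M=R.as_matrix()
    for x,y,z,a in wps:
        d=M.T@(np.array([x,y,z])-p)*1000
        c,s=np.cos(np.radians(a)),np.sin(np.radians(a))
        T=np.array([[c,s,0],[s,-c,0],[0,0,-1.]])
        print('inc',d.round(1),Ro.from_matrix(M.T@T).as_rotvec(degrees=True).round(1))
def pose():
    o,R=st();M=R.as_matrix();print('t',round(o['t'],2),'p',o['eef_pos'].round(4),'yaw',np.degrees(np.arctan2(M[1,0],M[0,0])).round(1),'F',o['contact_force'].round(1),'T',o['torque'].round(2),'gw',round(o['gripper_width'],3),'gf',round(o['grasp_force'],1),'q',o['q'].round(2))
E
python3 - <<'E'
from h import *
t=np.load('pics/top0.npz');det(dict(t))
mv((.552,.0755,.16,48),(.552,.0755,.072,48))
E
```

```text
bar [0.4525 0.3633] yaw -0.5 len 0.05 wid 6.4 px
bar [0.5286 0.2283] yaw -46.9 len 0.053 wid 6.7 px
inc [ 554.  -615.    71.3] [ -0.1  -0.  -34.1]
inc [ 554.  -614.9  159.3] [ -0.1  -0.  -34.1]
```

Request:
step_arm(increments=[[[1,28,-31,3,0,0,0],[1,56,-62,6,0,0,0],[1,84,-92,9,0,0,0],[1,112,-123,12,0,0,0],[1,140,-154,15,0,0,0],[1,168,-185,18,0,0,0],[1,196,-216,21,0,0,0],[1,224,-246,24,0,0,0],[1,252,-277,27,0,0,0],[1,277,-307,30,0,0,0]]])

```text
t: 0.98
eef_pos: [0.3581, -0.2885, 0.2013]
tool_rot: [0.0, 0.993, 0.121, 0.0]
contact_force: [1.2, 0.1, 0.1]
gripper_width: 1.005
grasp_force: 0.0
```

Request:
step_arm(increments=[[[1,277,-308,40,0,0,-34],[1,277,-308,40,0,0,-34],[1,277,-308,40,0,0,-34],[1,277,-308,40,0,0,-34],[1,277,-308,40,0,0,-34],[1,277,-308,40,0,0,-34],[1,277,-308,40,0,0,-34],[1,277,-308,40,0,0,-34],[1,277,-308,40,0,0,-34],[1,277,-308,40,0,0,-34]]])

```text
t: 1.82
eef_pos: [0.5527, 0.0768, 0.1609]
tool_rot: [0.0, 0.914, 0.406, -0.0]
contact_force: [1.0, -0.8, 0.3]
gripper_width: 0.998
grasp_force: 0.0
```

Request:
step_arm(increments=[[[1,0,0,0,0,0,0],[1,0,0,0,0,0,0],[1,0,0,0,0,0,0]]])

```text
t: 2.07
eef_pos: [0.5517, 0.0744, 0.1608]
tool_rot: [0.0, 0.914, 0.406, -0.001]
contact_force: [-0.3, -1.1, 0.1]
gripper_width: 1.001
grasp_force: 0.0
```

Run:
```python
from h import *
pose();mv((.552,.0755,.16,48),(.552,.0755,.072,48))
c=cam('wrist');save(c,'w1.png')
np.savez('pics/w1.npz',**{k:np.array(v) for k,v in c.items()})
print(proj(c,[(.552,.0755,.099),(.5207,.041,.099)]))
```

```text
t 2.07 p [0.5517 0.0744 0.1608] yaw 47.9 F [-0.3 -1.1  0.1] T [-0.   -0.01 -0.03] gw 1.001 gf 0.0 q [ 0.12  0.4  -0.46  1.88  0.22  0.91 -1.18]
inc [ 1.  -0.5  0.8] [-0.   0.1 -0.1]
inc [ 1.1 -0.5 88.8] [-0.   0.1 -0.1]
[[317.14796316 262.71454041]
 [317.0477542  337.63291651]]
```

View pics/w1.png

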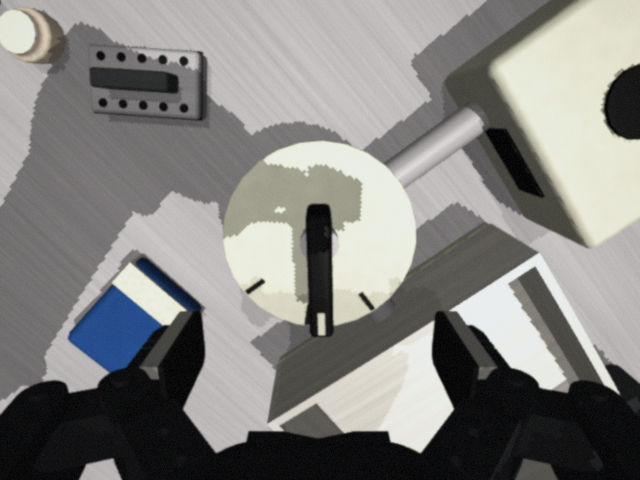

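Request:
step_arm(increments=[[[1,1,-0.5,30,0,0,0],[1,1,-0.5,60,0,0,0],[1,1,-0.5,80,0,0,0],[1,1,-0.5,88,0,0,0],[1,1,-0.5,88,0,0,0],[-1,1,-0.5,88,0,0,0],[-1,1,-0.5,88,0,0,0],[-1,1,-0.5,88,0,0,0],[-1,1,-0.5,88,0,0,0],[-1,1,-0.5,88,0,0,0]]], force=60)

```text
t: 2.95
eef_pos: [0.553, 0.0761, 0.0742]
tool_rot: [0.0, 0.914, 0.406, 0.001]
contact_force: [-0.5, 1.0, 1.2]
gripper_width: 0.298
grasp_force: 0.0
```

Request:
step_arm(increments=[[[-1,0,0,0,0,0,0],[-1,0,0,0,0,0,0],[-1,0,0,0,0,0,0],[-1,0,0,0,0,0,0]]])

```text
t: 3.28
eef_pos: [0.5535, 0.0755, 0.0742]
tool_rot: [0.001, 0.914, 0.406, 0.001]
contact_force: [1.3, -2.3, 5.4]
gripper_width: 0.15
grasp_force: 60.6
```

```bash
python3 -c "
from h import *
pose()"
```

```text
t 3.28 p [0.5535 0.0755 0.0742] yaw 47.9 F [ 1.3 -2.3  5.4] T [-0.42 -0.08 -0.07] gw 0.15 gf 60.6 q [ 0.08  0.52 -0.42  1.94  0.31  0.74 -1.25]
```

Request:
step_arm(increments=[[[-1,0,0,0,0,0,6],[-1,0,0,0,0,0,12],[-1,0,0,0,0,0,18],[-1,0,0,0,0,0,24],[-1,0,0,0,0,0,30],[-1,0,0,0,0,0,36],[-1,0,0,0,0,0,42],[-1,0,0,0,0,0,47],[-1,0,0,0,0,0,51],[-1,0,0,0,0,0,53]]])

```text
t: 4.12
eef_pos: [0.5535, 0.0756, 0.0742]
tool_rot: [0.0, 0.999, -0.046, 0.001]
contact_force: [-0.4, -2.4, 6.1]
gripper_width: 0.151
grasp_force: 60.7
```

```bash
python3 -c "
from h import *
pose()"
```

```text
t 4.12 p [0.5535 0.0756 0.0742] yaw -5.3 F [-0.4 -2.4  6.1] T [-0.42 -0.11  0.13] gw 0.151 gf 60.7 q [-0.1   0.5  -0.19  1.95  0.14  0.7  -2.04]
```

Request:
step_arm(increments=[[[-1,0,0,0,0,0,2],[-1,0,0,0,0,0,4],[-1,0,0,0,0,0,4],[-1,0,0,0,0,0,4]]])

```text
t: 4.45
eef_pos: [0.5535, 0.0756, 0.0742]
tool_rot: [0.001, 0.997, -0.077, 0.001]
contact_force: [0.8, -3.7, 6.3]
gripper_width: 0.154
grasp_force: 80.6
```

```bash
python3 -c "
from h import *
pose()"
```

```text
t 4.45 p [0.5535 0.0756 0.0742] yaw -8.8 F [ 0.8 -3.7  6.3] T [-0.65 -0.13  1.76] gw 0.154 gf 80.6 q [-0.11  0.49 -0.17  1.95  0.13  0.7  -2.09]
```

Request:
step_arm(increments=[[[0.2,0,0,0,0,0,0],[0.2,0,0,0,0,0,0],[0.2,0,0,0,0,0,0],[0.2,0,0,0,0,0,0],[0.2,0,0,-10,0,0,0],[0.2,0,0,-50,0,0,0],[0.2,0,0,-90,0,0,0],[0.2,0,0,-90,0,0,0]]])

```text
t: 5.12
eef_pos: [0.557, 0.0773, 0.1712]
tool_rot: [-0.002, 0.997, -0.079, 0.006]
contact_force: [1.1, 0.8, -0.5]
gripper_width: 0.597
grasp_force: 0.0
```

Run:
```python
from h import *
pose();mv((.4525,.3633,.13,0));c=cam('top');det(c);save(c,'t3.png',(140,180,310,290),4.6)
```

```text
t 5.12 p [0.557  0.0773 0.1712] yaw -9.1 F [ 1.1  0.8 -0.5] T [ 0.06 -0.17 -0.  ] gw 0.597 gf 0.0 q [-0.09  0.36 -0.19  1.89  0.09  0.89 -2.06]
inc [-149.  -265.7   40.7] [-0.2 -0.7 -9.1]
bar [0.4525 0.3629] yaw 0.8 len 0.049 wid 6.3 px
bar [0.4834 0.2805] yaw -9.8 len 0.024 wid 4.2 px
bar [0.5094 0.2062] yaw -48.5 len 0.077 wid 5.7 px
bar [0.5674 0.3771] yaw 20.2 len 0.055 wid 7.0 px
```

View pics/t3.png

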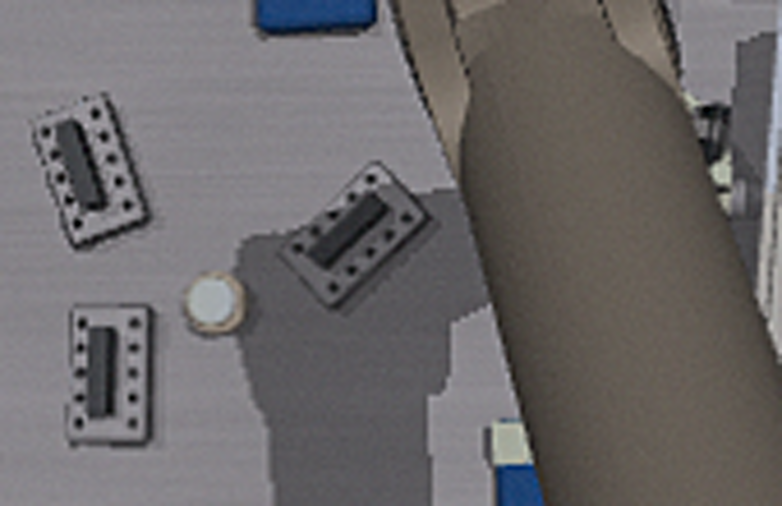

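Request:
step_arm(increments=[[[0.2,-37,-66,10,0,-0.7,-5],[0.2,-74,-132,20,0,-0.7,-9],[0.2,-112,-199,30,0,-0.7,-9],[0.2,-140,-250,38,0,-0.7,-9],[0.2,-149,-266,41,0,-0.7,-9],[0.2,-149,-266,41,0,-0.7,-9],[0.2,-149,-266,41,0,-0.7,-9],[0.2,-149,-266,41,0,-0.7,-9],[0.2,-149,-266,41,0,-0.7,-9],[0.2,-149,-266,41,0,-0.7,-9]]])

```text
t: 6.0
eef_pos: [0.4463, 0.3629, 0.1217]
tool_rot: [-0.0, 1.0, 0.001, -0.007]
contact_force: [0.4, -1.5, 0.8]
gripper_width: 0.6
grasp_force: 0.0
```

Run:
```python
from h import *
pose();mv((.4525,.363,.027,0.5));c=cam('wrist');print(proj(c,[(.4275,.363,.046),(.4775,.363,.046)]));det(c,(0,0,640,480))
save(c,'w2.png')
```

```text
t 6.0 p [0.4463 0.3629 0.1217] yaw 0.1 F [ 0.4 -1.5  0.8] T [-0.05 -0.07  0.04] gw 0.6 gf 0.0 q [-0.55  0.47 -0.3   1.87  0.17  0.84 -2.5 ]
inc [ 7.5 -0.1 94.6] [-0.   0.8 -0.4]
[[318.17652453 284.06422569]
 [318.24056025 201.53326939]]
bar [0.4369 0.3537] yaw -90.0 len 0.005 wid 7.2 px
bar [0.4374 0.3802] yaw -89.9 len 0.006 wid 9.3 px
bar [0.4497 0.3533] yaw -90.0 len 0.005 wid 6.8 px
bar [0.4498 0.3802] yaw -89.9 len 0.005 wid 8.2 px
bar [0.4623 0.353 ] yaw -89.9 len 0.004 wid 7.0 px
bar [0.4626 0.38  ] yaw -90.0 len 0.005 wid 7.2 px
bar [0.475  0.3529] yaw 0.8 len 0.004 wid 7.5 px
bar [0.4752 0.3798] yaw 90.0 len 0.004 wid 7.2 px
bar [0.4875 0.3527] yaw -89.9 len 0.004 wid 7.5 px
bar [0.4879 0.3798] yaw -1.3 len 0.004 wid 7.8 px
bar [0.4976 0.3526] yaw -89.9 len 0.003 wid 2.3 px
bar [0.4978 0.3662] yaw -90.0 len 0.004 wid 2.3 px
bar [0.4978 0.3753] yaw 90.0 len 0.007 wid 2.5 px
bar [0.5042 0.2513] yaw 8.5 len 0.004 wid 8.0 px
bar [0.524  0.2698] yaw 7.0 len 0.004 wid 8.0 px
bar [0.5326 0.2606] yaw 7.6 len 0.004 wid 8.2 px
bar [0.5387 0.3826] yaw -1.4 len 0.004 wid 8.7 px
bar [0.5412 0.2514] yaw 8.2 len 0.004 wid 8.3 px
bar [0.548  0.3571] yaw 0.5 len 0.004 wid 8.3 px
bar [0.5499 0.2422] yaw 8.7 len 0.004 wid 8.7 px
bar [0.5506 0.3867] yaw 89.7 len 0.005 wid 9.5 px
bar [0.5585 0.233 ] yaw 9.1 len 0.005 wid 8.7 px
bar [0.5598 0.3614] yaw 0.2 len 0.004 wid 8.7 px
bar [0.5626 0.3911] yaw -2.0 len 0.005 wid 9.5 px
bar [0.5665 0.3772] yaw -1.0 len 0.003 wid 4.7 px
bar [0.5717 0.3657] yaw -0.1 len 0.004 wid 8.8 px
bar [0.5744 0.3953] yaw -2.2 len 0.005 wid 10.0 px
```

View pics/w2.png

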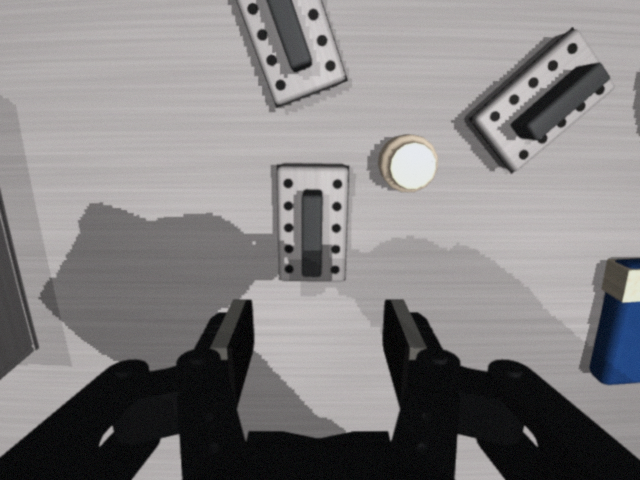

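Request:
step_arm(increments=[[[0.2,7,0,-8,0,0.8,0],[0.2,7,0,-8,0,0.8,0],[0.2,7,0,-8,0,0.8,0],[0.2,7,0,-8,0,0.8,0]]])

```text
t: 6.38
eef_pos: [0.4553, 0.3613, 0.1306]
tool_rot: [-0.001, 1.0, -0.002, 0.001]
contact_force: [0.2, 0.2, -0.5]
gripper_width: 0.6
grasp_force: 0.0
```

```bash
cat >> h.py <<'E'
def holes(c,z=.024,cl=None,r=.06):
    g=np.array(c['image']).max(2)
    m=(g<70).astype(np.uint8);P=[]
    for k in cv2.findContours(m,cv2.RETR_LIST,cv2.CHAIN_APPROX_NONE)[0]:
        a=cv2.contourArea(k);(u,v),(w,h),_=cv2.minAreaRect(k)
        if 15<a<200 and max(w,h)<1.8*min(w,h): P.append((u,v))
    X=ray(c,P,z)[:,:2]
    if cl is not None: X=X[np.linalg.norm(X-np.array(cl),axis=1)<r]
    if len(X)<4: print('holes',len(X)); return
    (cx,cy),(w,h),an=cv2.minAreaRect((X*1000).astype(np.float32))
    if w<h: an+=90
    print('holes',len(X),'centre',round(cx/1000,4),round(cy/1000,4),'size',round(w,1),round(h,1),'yaw',round((an+90)%180-90,1))
E
python3 - <<'E'
from h import *
pose();c=cam('wrist');holes(c,cl=(.4525,.363),r=.04);holes(c,cl=(.568,.377),r=.04);holes(c,cl=(.529,.228),r=.04)
mv((.4525,.363,.027,0.5))
E
```

```text
t 6.38 p [0.4553 0.3613 0.1306] yaw -0.2 F [ 0.2  0.2 -0.5] T [-0.    0.08  0.01] gw 0.6 gf 0.0 q [-0.55  0.46 -0.29  1.86  0.17  0.85 -2.5 ]
holes 10 centre 0.4564 0.3669 size 30.2 55.7 yaw -0.9
holes 9 centre 0.5715 0.3799 size 55.6 30.1 yaw 19.7
holes 9 centre 0.532 0.2296 size 30.5 55.6 yaw -46.8
inc [ -2.7  -1.4 103.4] [-0.1 -0.1 -0.7]
```

Request:
step_arm(increments=[[[0.2,-1,-3.7,35,0,0,0],[0.2,-1,-3.7,70,0,0,0],[0.2,-1,-3.7,93,0,0,0],[0.2,-1,-3.7,103,0,0,0],[0.2,-1,-3.7,103,0,0,0],[-1,-1,-3.7,103,0,0,0],[-1,-1,-3.7,103,0,0,0],[-1,-1,-3.7,103,0,0,0],[-1,-1,-3.7,103,0,0,0],[-1,-1,-3.7,103,0,0,0]]])

```text
t: 7.27
eef_pos: [0.4548, 0.3669, 0.0292]
tool_rot: [-0.002, 1.0, -0.001, 0.002]
contact_force: [-0.1, -0.2, 6.9]
gripper_width: 0.121
grasp_force: 61.6
```

Request:
step_arm(increments=[[[-1,0,0,0,0,0,0],[-1,0,0,-10,0,0,0],[-1,0,0,-30,0,0,0],[-1,0,0,-70,0,0,0],[-1,0,0,-110,0,0,0],[-1,0,0,-143,0,0,0],[-1,0,0,-143,0,0,0],[-1,0,0,-143,0,0,0]]])

```text
t: 7.93
eef_pos: [0.4544, 0.3667, 0.1732]
tool_rot: [-0.002, 1.0, -0.001, 0.003]
contact_force: [-0.3, -0.5, -3.2]
gripper_width: 0.125
grasp_force: 60.5
```

Run:
```python
from h import *
pose()
S=np.array([.535,-.0985]);a=np.radians(-5.5);ex=np.array([np.cos(a),np.sin(a)]);ey=np.array([-ex[1],ex[0]])
for u in((.048,.045),(.048,-.045),(-.048,.045),(-.048,-.045)): print(u,(S+ex*u[0]+ey*u[1]).round(4))
p=S+ex*.048-ey*.045
mv((*p,.17,-5.5))
```

```text
t 7.93 p [0.4544 0.3667 0.1732] yaw -0.1 F [-0.3 -0.5 -3.2] T [-0.03  0.04 -0.01] gw 0.125 gf 60.5 q [-0.54  0.41 -0.31  1.82  0.15  0.93 -2.49]
(0.048, 0.045) [ 0.5871 -0.0583]
(0.048, -0.045) [ 0.5785 -0.1479]
(-0.048, 0.045) [ 0.4915 -0.0491]
(-0.048, -0.045) [ 0.4829 -0.1387]
inc [125.  514.4   1.8] [-0.3 -0.3  5.4]
```

Request:
step_arm(increments=[[[-1,5,20,0,0,0,2],[-1,14,57,0,0,0,5],[-1,23,95,0,0,0,5.4],[-1,32,133,0,0,0,5.4],[-1,41,170,0,0,0,5.4],[-1,51,208,0,0,0,5.4],[-1,60,246,0,0,0,5.4],[-1,69,284,0,0,0,5.4],[-1,78,321,0,0,0,5.4],[-1,87,358,0,0,0,5.4]]])

```text
t: 8.77
eef_pos: [0.5384, 0.0055, 0.1686]
tool_rot: [-0.0, 0.999, -0.048, -0.001]
contact_force: [1.0, 0.8, -1.7]
gripper_width: 0.124
grasp_force: 60.4
```

Run:
```python
from h import *
pose()
mv((.580,-.147,.17,-5.5),(.580,-.147,.045,-5.5))
```

```text
t 8.77 p [0.5384 0.0055 0.1686] yaw -5.5 F [ 1.   0.8 -1.7] T [ 0.02 -0.08 -0.03] gw 0.124 gf 60.4 q [ 0.01  0.33 -0.16  1.94  0.07  0.88 -1.86]
inc [ 56.  147.8  -1.6] [-0.   0.1  0. ]
inc [ 56.1 147.9 123.4] [-0.   0.1  0. ]
```

Request:
step_arm(increments=[[[-1,14,37,0,0,0,0],[-1,28,74,0,0,0,0],[-1,42,111,0,0,0,0],[-1,52,138,0,0,0,0],[-1,56,148,0,0,0,0],[-1,56,148,0,0,0,0],[-1,56,148,0,0,0,0]]])

```text
t: 9.35
eef_pos: [0.5802, -0.1446, 0.1685]
tool_rot: [-0.001, 0.999, -0.048, -0.001]
contact_force: [0.1, 0.9, -1.9]
gripper_width: 0.121
grasp_force: 60.4
```

Run:
```python
from h import *
pose()
mv((.580,-.147,.049,-5.5));c=cam('wrist');save(c,'w3.png')
```

```text
t 9.35 p [ 0.5802 -0.1446  0.1685] yaw -5.5 F [ 0.1  0.9 -1.9] T [ 0.04 -0.01 -0.01] gw 0.121 gf 60.4 q [ 0.22  0.42 -0.1   1.8   0.05  0.93 -1.57]
inc [1.000e-01 2.700e+00 1.195e+02] [-0.1  0.1 -0. ]
```

View pics/w3.png

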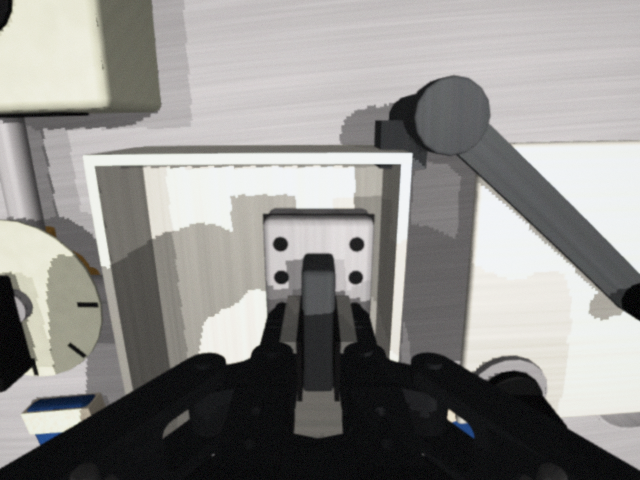

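Request:
step_arm(increments=[[[-1,0,2,30,0,0,0],[-1,0,2,60,0,0,0],[-1,0,2,90,0,0,0],[-1,0,2,108,0,0,0],[-1,0,2,116,0,0,0],[-1,0,2,120,0,0,0],[-1,0,2,121,0,0,0],[-1,0,2,121,0,0,0]]])

```text
t: 10.07
eef_pos: [0.5823, -0.1462, 0.0499]
tool_rot: [-0.001, 0.999, -0.047, 0.002]
contact_force: [0.9, -0.3, -1.6]
gripper_width: 0.124
grasp_force: 60.4
```

Run:
```python
from h import *
pose()
```

```text
t 10.07 p [ 0.5823 -0.1462  0.0499] yaw -5.4 F [ 0.9 -0.3 -1.6] T [-0.03  0.05  0.04] gw 0.124 gf 60.4 q [ 0.21  0.58 -0.09  1.87  0.08  0.69 -1.59]
```

Not yet in contact; go 3 mm lower, release, retreat, and look.

Request:
step_arm(increments=[[[-1,0,0,2,0,0,0],[-1,0,0,3,0,0,0],[-1,0,0,3,0,0,0],[0,0,0,3,0,0,0],[0,0,0,3,0,0,0],[0,0,0,3,0,0,0],[0,0,0,-10,0,0,0],[0,0,0,-50,0,0,0],[0,0,0,-90,0,0,0],[0,0,0,-121,0,0,0]]])

```text
t: 10.9
eef_pos: [0.5819, -0.1471, 0.1736]
tool_rot: [-0.0, 0.999, -0.048, 0.002]
contact_force: [1.0, -1.1, -0.3]
gripper_width: 0.502
grasp_force: 0.0
```

Run:
```python
from h import *
pose();c=cam('top');holes(c,cl=(.568,.377),r=.045);holes(c,cl=(.529,.228),r=.045);det(c)
mv((.571,.379,.17,19))
```

```text
t 10.9 p [ 0.5819 -0.1471  0.1736] yaw -5.5 F [ 1.  -1.1 -0.3] T [ 0.02 -0.09 -0.05] gw 0.502 gf 0.0 q [ 0.22  0.42 -0.1   1.79  0.05  0.93 -1.57]
holes 0
holes 0
bar [0.5287 0.228 ] yaw -46.9 len 0.052 wid 6.6 px
bar [0.5679 0.3771] yaw 19.3 len 0.054 wid 7.0 px
inc [ -65.1 -523.     9.2] [  0.2  -0.8 -24.5]
```

Request:
step_arm(increments=[[[0.2,-49,-396,5,0,0,0],[0.2,-49,-396,5,0,0,0],[0.2,-49,-396,5,0,0,0],[0.2,-49,-396,5,0,0,0],[0.2,-49,-396,5,0,0,0],[0.2,-49,-396,5,0,0,0],[0.2,-49,-396,5,0,0,0],[0.2,-49,-396,5,0,0,0],[0.2,-49,-396,5,0,0,0],[0.2,-49,-396,5,0,0,0]]])

```text
t: 11.78
eef_pos: [0.569, 0.2581, 0.1663]
tool_rot: [-0.002, 0.999, -0.045, 0.001]
contact_force: [-0.9, 1.4, 0.3]
gripper_width: 0.597
grasp_force: 0.0
```

Request:
step_arm(increments=[[[0.2,-16,-127,20,0,0,-24.5],[0.2,-16,-127,20,0,0,-24.5],[0.2,-16,-127,20,0,0,-24.5],[0.2,-16,-127,34,0,0,-24.5],[0.2,-16,-127,34,0,0,-24.5],[0.2,-16,-127,34,0,0,-24.5],[0.2,-16,-127,34,0,0,-24.5],[0.2,-16,-127,34,0,0,-24.5]]])

```text
t: 12.45
eef_pos: [0.5679, 0.3784, 0.1326]
tool_rot: [-0.0, 0.987, 0.164, 0.002]
contact_force: [0.5, 0.5, -0.3]
gripper_width: 0.605
grasp_force: 0.0
```

Run:
```python
from h import *
pose();c=cam('wrist');holes(c,cl=(.570,.379),r=.045);holes(c,cl=(.53,.229),r=.045)
mv((.571,.379,.028,19))
```

```text
t 12.45 p [0.5679 0.3784 0.1326] yaw 18.8 F [ 0.5  0.5 -0.3] T [ 0.01  0.01 -0.  ] gw 0.605 gf 0.0 q [-0.47  0.6  -0.3   1.61  0.21  0.96 -2.08]
holes 10 centre 0.5722 0.3804 size 55.7 30.2 yaw 20.1
holes 5 centre 0.5438 0.2404 size 0.7 55.6 yaw -46.7
inc [  2.8   0.5 104.6] [ 0.  -0.2 -0.2]
```

Request:
step_arm(increments=[[[0.2,4.5,-0.5,35,0,0,-1],[0.2,4.5,-0.5,70,0,0,-1],[0.2,4.5,-0.5,93,0,0,-1],[0.2,4.5,-0.5,104,0,0,-1],[0.2,4.5,-0.5,105,0,0,-1],[-1,4.5,-0.5,105,0,0,-1],[-1,4.5,-0.5,105,0,0,-1],[-1,4.5,-0.5,105,0,0,-1],[-1,4.5,-0.5,105,0,0,-1],[-1,4.5,-0.5,105,0,0,-1]]])

```text
t: 13.33
eef_pos: [0.5723, 0.3828, 0.0288]
tool_rot: [-0.001, 0.985, 0.174, 0.003]
contact_force: [-1.1, -0.3, 6.7]
gripper_width: 0.122
grasp_force: 62.7
```

Request:
step_arm(increments=[[[-1,0,0,0,0,0,0],[-1,0,0,-10,0,0,0],[-1,0,0,-30,0,0,0],[-1,0,0,-70,0,0,0],[-1,0,0,-110,0,0,0],[-1,0,0,-143,0,0,0],[-1,0,0,-143,0,0,0],[-1,0,0,-143,0,0,0]]])

```text
t: 14.0
eef_pos: [0.5718, 0.3828, 0.1731]
tool_rot: [-0.002, 0.985, 0.174, 0.004]
contact_force: [0.1, -0.5, -1.8]
gripper_width: 0.127
grasp_force: 61.6
```

Run:
```python
from h import *
pose()
mv((.589,-.058,.17,-5.5))
```

```text
t 14.0 p [0.5718 0.3828 0.1731] yaw 20.0 F [ 0.1 -0.5 -1.8] T [-0.02  0.02 -0.02] gw 0.127 gf 61.6 q [-0.46  0.57 -0.32  1.56  0.2   1.03 -2.05]
inc [-134.7  420.1    1.3] [-0.2 -0.4 25.5]
```

Request:
step_arm(increments=[[[-1,-6,20,0,0,0,0],[-1,-18,57,0,0,0,0],[-1,-30,95,0,0,0,0],[-1,-42,132,0,0,0,0],[-1,-54,170,0,0,0,0],[-1,-66,207,0,0,0,0],[-1,-78,245,0,0,0,0],[-1,-90,282,0,0,0,0],[-1,-102,320,0,0,0,0],[-1,-114,357,0,0,0,0]]])

```text
t: 14.83
eef_pos: [0.5842, 0.0051, 0.1678]
tool_rot: [-0.0, 0.985, 0.174, -0.0]
contact_force: [0.7, -0.0, -1.7]
gripper_width: 0.118
grasp_force: 61.6
```

Request:
step_arm(increments=[[[-1,-14,42,0,0,0,7],[-1,-21,63,0,0,0,14],[-1,-21,63,0,0,0,20],[-1,-21,63,0,0,0,25.5],[-1,-21,63,0,0,0,25.5],[-1,-21,63,0,0,0,25.5],[-1,-21,63,0,0,0,25.5]]])

```text
t: 15.42
eef_pos: [0.5869, -0.0584, 0.1683]
tool_rot: [-0.001, 0.999, -0.046, 0.0]
contact_force: [-0.3, -0.4, -3.0]
gripper_width: 0.124
grasp_force: 61.6
```

Run:
```python
from h import *
pose()
mv((.589,-.058,.047,-5.5))
```

```text
t 15.42 p [ 0.5869 -0.0584  0.1683] yaw -5.3 F [-0.3 -0.4 -3. ] T [ 0.02 -0.05 -0.03] gw 0.124 gf 61.6 q [ 0.11  0.41 -0.15  1.82  0.07  0.92 -1.73]
inc [  2.   -0.4 121.3] [-0.1 -0.   0.2]
```

Request:
step_arm(increments=[[[-1,2,0,30,0,0,0],[-1,2,0,60,0,0,0],[-1,2,0,90,0,0,0],[-1,2,0,108,0,0,0],[-1,2,0,118,0,0,0],[-1,2,0,123,0,0,0],[-1,2,0,123,0,0,0],[-1,2,0,123,0,0,0]]])

```text
t: 16.08
eef_pos: [0.5905, -0.0587, 0.0471]
tool_rot: [-0.001, 0.999, -0.047, 0.002]
contact_force: [-1.0, 0.5, -2.4]
gripper_width: 0.123
grasp_force: 61.7
```

Request:
step_arm(increments=[[[0,0,0,0,0,0,0],[0,0,0,0,0,0,0],[0,0,0,0,0,0,0],[0,0,0,-12,0,0,0],[0,0,0,-50,0,0,0],[0,0,0,-90,0,0,0],[0,0,0,-122,0,0,0],[0,0,0,-122,0,0,0]]])

```text
t: 16.75
eef_pos: [0.5941, -0.0593, 0.1764]
tool_rot: [-0.001, 0.999, -0.048, 0.007]
contact_force: [1.2, 0.3, 0.2]
gripper_width: 0.498
grasp_force: 0.0
```

Run:
```python
from h import *
pose();c=cam('top');det(c)
mv((.532,.230,.14,133))
```

```text
t 16.75 p [ 0.5941 -0.0593  0.1764] yaw -5.5 F [1.2 0.3 0.2] T [-0.02 -0.07  0.01] gw 0.498 gf 0.0 q [ 0.11  0.41 -0.15  1.81  0.07  0.92 -1.74]
bar [0.3874 0.1432] yaw -0.2 len 0.021 wid 2.2 px
bar [0.5286 0.2277] yaw -46.8 len 0.052 wid 6.3 px
inc [ -88.3 -282.1   32.7] [   0.7   -0.4 -138.5]
```

Request:
step_arm(increments=[[[0.2,-30,-95,0,0,0,-7],[0.2,-45,-142,0,0,0,-14],[0.2,-60,-190,0,0,0,-21],[0.2,-80,-250,10,0,0,-28],[0.2,-88,-282,20,0,0,-35],[0.2,-88,-282,32,0,0,-42],[0.2,-88,-282,32,0,0,-49],[0.2,-88,-282,32,0,0,-56],[0.2,-88,-282,32,0,0,-63],[0.2,-88,-282,32,0,0,-70]]])

```text
t: 17.63
eef_pos: [0.5276, 0.2312, 0.1353]
tool_rot: [-0.0, 0.843, 0.538, 0.0]
contact_force: [0.9, -0.5, 0.0]
gripper_width: 0.599
grasp_force: 0.0
```

Request:
step_arm(increments=[[[0.2,0,0,0,0,0,-7],[0.2,0,0,0,0,0,-14],[0.2,0,0,0,0,0,-21],[0.2,0,0,0,0,0,-28],[0.2,0,0,0,0,0,-35],[0.2,0,0,0,0,0,-42],[0.2,0,0,0,0,0,-49],[0.2,0,0,0,0,0,-56],[0.2,0,0,0,0,0,-63],[0.2,0,0,0,0,0,-68.5]]])

```text
t: 18.47
eef_pos: [0.5285, 0.2295, 0.1356]
tool_rot: [0.0, 0.396, 0.918, 0.0]
contact_force: [-0.8, 0.4, -0.3]
gripper_width: 0.596
grasp_force: 0.0
```

Request:
step_arm(increments=[[[0.2,0,0,0,0,0,0],[0.2,0,0,0,0,0,0],[0.2,0,0,0,0,0,0]]])

```text
t: 18.72
eef_pos: [0.5288, 0.2297, 0.136]
tool_rot: [0.0, 0.4, 0.917, 0.001]
contact_force: [0.2, 0.4, 0.4]
gripper_width: 0.602
grasp_force: 0.0
```

Run:
```python
from h import *
pose();c=cam('wrist');holes(c,cl=(.532,.23),r=.045)
mv((.532,.230,.028,133))
```

```text
t 18.72 p [0.5288 0.2297 0.136 ] yaw 132.8 F [0.2 0.4 0.4] T [ 0.04  0.01 -0.01] gw 0.602 gf 0.0 q [ 0.06  0.54 -0.76  1.84  0.45  0.94 -0.16]
holes 10 centre 0.5317 0.2296 size 30.1 56.1 yaw -46.6
inc [ -1.9   2.3 108.1] [ 0.1  0.  -0.1]
```

Request:
step_arm(increments=[[[0.2,-2,2,35,0,0,0],[0.2,-2,2,70,0,0,0],[0.2,-2,2,96,0,0,0],[0.2,-2,2,107,0,0,0],[0.2,-2,2,109,0,0,0],[-1,-2,2,109,0,0,0],[-1,-2,2,109,0,0,0],[-1,-2,2,109,0,0,0],[-1,-2,2,109,0,0,0],[-1,-2,2,109,0,0,0]]])

```text
t: 19.6
eef_pos: [0.5332, 0.2307, 0.0292]
tool_rot: [0.002, 0.399, 0.917, 0.002]
contact_force: [-1.5, -0.6, 7.4]
gripper_width: 0.124
grasp_force: 62.3
```

Request:
step_arm(increments=[[[-1,0,0,0,0,0,0],[-1,0,0,-10,0,0,0],[-1,0,0,-30,0,0,0],[-1,0,0,-70,0,0,0],[-1,0,0,-110,0,0,0],[-1,0,0,-143,0,0,0],[-1,0,0,-143,0,0,0],[-1,0,0,-143,0,0,0]]])

```text
t: 20.27
eef_pos: [0.5329, 0.2303, 0.1731]
tool_rot: [0.003, 0.399, 0.917, 0.002]
contact_force: [-0.4, 0.1, -3.3]
gripper_width: 0.118
grasp_force: 61.2
```

Run:
```python
from h import *
pose()
mv((.487,-.094,.17,174.5))
```

```text
t 20.27 p [0.5329 0.2303 0.1731] yaw 133.0 F [-0.4  0.1 -3.3] T [-0.02  0.05  0.02] gw 0.118 gf 61.2 q [ 0.08  0.5  -0.79  1.81  0.42  1.   -0.12]
inc [-206.  -254.7    2. ] [  0.3   0.3 -41.5]
```

Request:
step_arm(increments=[[[-1,-12,-15,0,0,0,-3],[-1,-36,-45,0,0,0,-8],[-1,-60,-74,0,0,0,-14],[-1,-84,-104,0,0,0,-20],[-1,-108,-134,0,0,0,-26],[-1,-132,-163,0,0,0,-32],[-1,-156,-193,0,0,0,-37],[-1,-180,-222,0,0,0,-41.5],[-1,-200,-247,0,0,0,-41.5],[-1,-206,-255,0,0,0,-41.5]]])

```text
t: 21.1
eef_pos: [0.4831, -0.1011, 0.1679]
tool_rot: [-0.001, 0.052, 0.999, -0.0]
contact_force: [-0.3, -0.9, -2.0]
gripper_width: 0.127
grasp_force: 61.1
```

Request:
step_arm(increments=[[[-1,0,0,0,0,0,0],[-1,0,0,0,0,0,0],[-1,0,0,0,0,0,0]]])

```text
t: 21.35
eef_pos: [0.4855, -0.0932, 0.1695]
tool_rot: [0.001, 0.047, 0.999, 0.001]
contact_force: [0.4, 0.3, -1.3]
gripper_width: 0.122
grasp_force: 61.1
```

Run:
```python
from h import *
pose()
mv((.487,-.094,.046,174.5))
```

```text
t 21.35 p [ 0.4855 -0.0932  0.1695] yaw 174.6 F [ 0.4  0.3 -1.3] T [ 0.07  0.04 -0.03] gw 0.122 gf 61.1 q [ 0.86  0.41 -0.96  1.99  0.42  0.94  1.16]
inc [ -1.4  -0.9 123.5] [0.1 0.1 0.1]
```

Request:
step_arm(increments=[[[-1,-1,0,30,0,0,0],[-1,-1,0,60,0,0,0],[-1,-1,0,90,0,0,0],[-1,-1,0,108,0,0,0],[-1,-1,0,118,0,0,0],[-1,-1,0,123,0,0,0],[-1,-1,0,124,0,0,0],[-1,-1,0,124,0,0,0]]])

```text
t: 22.02
eef_pos: [0.4872, -0.0929, 0.0472]
tool_rot: [0.001, 0.047, 0.999, 0.0]
contact_force: [-1.7, 1.1, 1.5]
gripper_width: 0.121
grasp_force: 61.5
```

Request:
step_arm(increments=[[[0,0,0,0,0,0,0],[0,0,0,0,0,0,0],[0,0,0,0,0,0,0],[0,0,0,-12,0,0,0],[0,0,0,-50,0,0,0],[0,0,0,-90,0,0,0],[0,0,0,-130,0,0,0],[0,0,0,-150,0,0,0],[0,0,0,-150,0,0,0]]])

```text
t: 22.77
eef_pos: [0.49, -0.0945, 0.2015]
tool_rot: [0.005, 0.048, 0.999, -0.0]
contact_force: [1.0, 0.4, 0.7]
gripper_width: 0.5
grasp_force: 0.0
```

Run:
```python
from h import *
pose()
c=cam('scene');im=c['image'][...,::-1]
np.savez('pics/scene1.npz',**{k:np.array(v) for k,v in c.items()})
cv2.imwrite('pics/s2.png',cv2.resize(im[140:340,160:420],None,fx=3,fy=3,interpolation=cv2.INTER_CUBIC))
mv((.5317,-.3355,.20,30))
```

```text
t 22.77 p [ 0.49   -0.0945  0.2015] yaw 174.5 F [1.  0.4 0.7] T [-0.01 -0.08 -0.04] gw 0.5 gf 0.0 q [ 0.89  0.37 -0.99  1.96  0.38  1.    1.2 ]
inc [ -66.2 -235.3   -0.6] [  0.5   0.2 144.5]
```

View pics/s2.png

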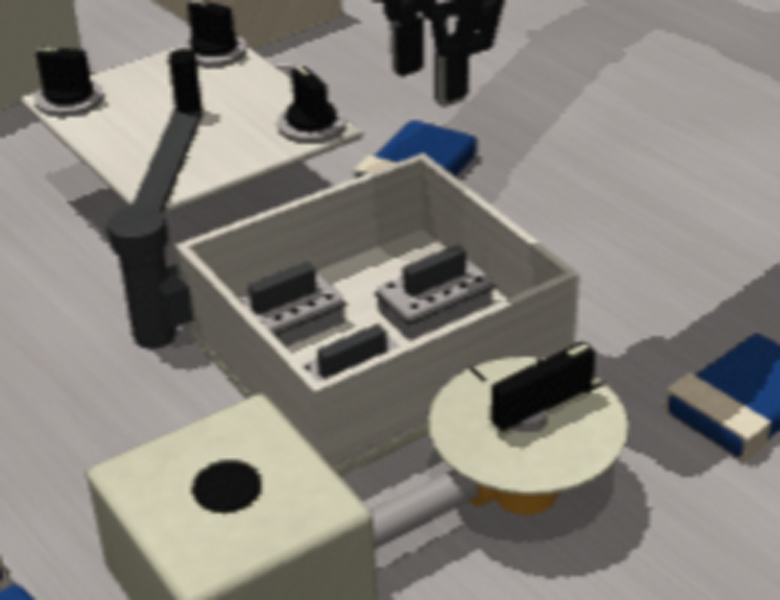

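Request:
step_arm(increments=[[[0.3,-68,-233,0,0,0,0],[0.3,-68,-233,0,0,0,0],[0.3,-68,-233,0,0,0,0],[0.3,-68,-233,0,0,0,0],[0.3,-68,-233,0,0,0,0],[0.3,-68,-233,0,0,0,0],[0.3,-68,-233,0,0,0,0],[0.3,-68,-233,0,0,0,0],[0.3,-68,-233,0,0,0,0],[0.3,-68,-233,0,0,0,0]]])

```text
t: 23.65
eef_pos: [0.5321, -0.3312, 0.1953]
tool_rot: [0.0, 0.047, 0.999, 0.001]
contact_force: [-0.3, 0.7, 0.6]
gripper_width: 0.651
grasp_force: 0.0
```

Run:
```python
from h import *
pose();c=cam('wrist');save(c,'w4.png');np.savez('pics/w4.npz',**{k:np.array(v) for k,v in c.items()})
print(proj(c,[(.5317,-.3355,.143),(.535,-.333,.143)]))
mv((.535,-.333,.108,174.5))
```

```text
t 23.65 p [ 0.5321 -0.3312  0.1953] yaw 174.7 F [-0.3  0.7  0.6] T [ 0.03 -0.   -0.03] gw 0.651 gf 0.0 q [ 1.07  0.58 -0.87  1.67  0.48  1.12  1.55]
[[309.19443514 270.15511113]
 [314.54351253 275.55750783]]
inc [-2.9 -1.6 87.5] [0.1 0.1 0.2]
```

View pics/w4.png

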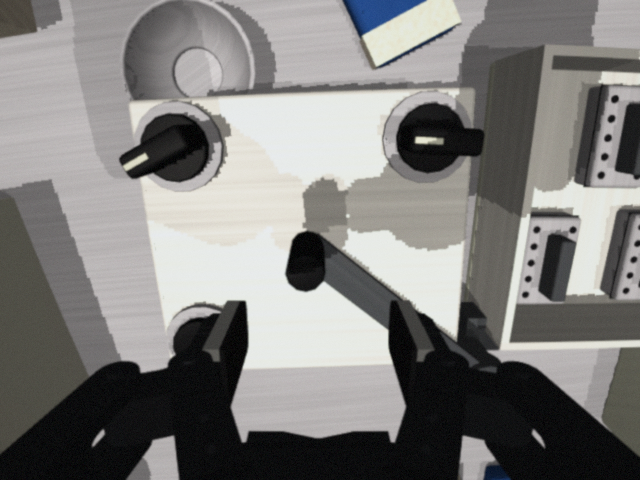

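Request:
step_arm(increments=[[[0.3,-1.5,-5,35,0,0,0],[0.3,-1.5,-5,65,0,0,0],[0.3,-1.5,-5,82,0,0,0],[0.3,-1.5,-5,87,0,0,0],[0.3,-1.5,-5,87,0,0,0],[-1,-1.5,-5,87,0,0,0],[-1,-1.5,-5,87,0,0,0],[-1,-1.5,-5,87,0,0,0],[-1,-1.5,-5,87,0,0,0],[-1,-1.5,-5,87,0,0,0]]])

```text
t: 24.53
eef_pos: [0.5345, -0.3385, 0.1106]
tool_rot: [0.002, 0.048, 0.999, -0.0]
contact_force: [-1.8, 0.4, 7.0]
gripper_width: 0.24
grasp_force: 58.4
```

```bash
cat >> h.py <<'E'
def arc(H,deg,n,r0=None,yawlock=True):
    "rows: rotate tool about hinge H by deg (ccw +) in n rows"
    o,R=st();p=np.array(o['eef_pos']);M=R.as_matrix();v=p[:2]-H
    print('radius',np.linalg.norm(v).round(4),'ang',np.degrees(np.arctan2(v[1],v[0])).round(1))
    for k in range(1,n+1):
        a=np.radians(deg*k/n);w=np.array([np.cos(a)*v[0]-np.sin(a)*v[1],np.sin(a)*v[0]+np.cos(a)*v[1]])
        d=M.T@np.append(w-v,0)*1000;print([-1,*d.round(0).astype(int).tolist()[:2],0,0,0,round(-deg*k/n,1)],end=', ')
    print()
E
python3 - <<'E'
from h import *
pose()
arc(np.array([.6525,-.2195]),-45,10)
E
```

```text
t 24.53 p [ 0.5345 -0.3385  0.1106] yaw 174.5 F [-1.8  0.4  7. ] T [ 0.21  0.2  -0.01] gw 0.24 gf 58.4 q [ 1.03  0.68 -0.81  1.72  0.57  0.99  1.49]
radius 0.1676 ang -134.8
[-1, 10, 9, 0, 0, 0, 4.5], [-1, 19, 18, 0, 0, 0, 9.0], [-1, 27, 28, 0, 0, 0, 13.5], [-1, 35, 39, 0, 0, 0, 18.0], [-1, 42, 50, 0, 0, 0, 22.5], [-1, 47, 62, 0, 0, 0, 27.0], [-1, 52, 75, 0, 0, 0, 31.5], [-1, 56, 87, 0, 0, 0, 36.0], [-1, 59, 100, 0, 0, 0, 40.5], [-1, 61, 113, 0, 0, 0, 45.0],
```

Request:
step_arm(increments=[[[-1,10,9,0,0,0,4.5],[-1,19,18,0,0,0,9],[-1,27,28,0,0,0,13.5],[-1,35,39,0,0,0,18],[-1,42,50,0,0,0,22.5],[-1,47,62,0,0,0,27],[-1,52,75,0,0,0,31.5],[-1,56,87,0,0,0,36],[-1,59,100,0,0,0,40.5],[-1,61,113,0,0,0,45]]])

```text
t: 25.37
eef_pos: [0.4849, -0.2215, 0.1106]
tool_rot: [0.003, 0.428, 0.904, 0.0]
contact_force: [2.2, -3.4, 3.0]
gripper_width: 0.24
grasp_force: 61.4
```

Run:
```python
from h import *
pose()
arc(np.array([.6525,-.2195]),-40,9)
```

```text
t 25.37 p [ 0.4849 -0.2215  0.1106] yaw 129.3 F [ 2.2 -3.4  3. ] T [-0.96 -0.46  0.23] gw 0.24 gf 61.4 q [ 0.85  0.48 -0.68  1.97  0.41  0.82  0.63]
radius 0.1676 ang -179.3
[-1, 10, 8, 0, 0, 0, 4.4], [-1, 19, 18, 0, 0, 0, 8.9], [-1, 27, 28, 0, 0, 0, 13.3], [-1, 35, 38, 0, 0, 0, 17.8], [-1, 42, 49, 0, 0, 0, 22.2], [-1, 48, 61, 0, 0, 0, 26.7], [-1, 53, 73, 0, 0, 0, 31.1], [-1, 57, 85, 0, 0, 0, 35.6], [-1, 60, 98, 0, 0, 0, 40.0],
```

Request:
step_arm(increments=[[[-1,10,8,0,0,0,4.4],[-1,19,18,0,0,0,8.9],[-1,27,28,0,0,0,13.3],[-1,35,38,0,0,0,17.8],[-1,42,49,0,0,0,22.2],[-1,48,61,0,0,0,26.7],[-1,53,73,0,0,0,31.1],[-1,57,85,0,0,0,35.6],[-1,60,98,0,0,0,40],[-1,60,98,0,0,0,40]]])

```text
t: 26.2
eef_pos: [0.5252, -0.1114, 0.1107]
tool_rot: [0.004, 0.711, 0.703, 0.003]
contact_force: [6.6, -4.4, 0.2]
gripper_width: 0.237
grasp_force: 62.5
```

Run:
```python
from h import *
pose()
arc(np.array([.6525,-.2195]),-10,5)
```

```text
t 26.2 p [ 0.5252 -0.1114  0.1107] yaw 89.3 F [ 6.6 -4.4  0.2] T [-0.91 -0.8  -0.45] gw 0.237 gf 62.5 q [ 0.52  0.45 -0.54  1.97  0.32  0.79 -0.21]
radius 0.167 ang 139.7
[-1, 4, 4, 0, 0, 0, 2.0], [-1, 9, 8, 0, 0, 0, 4.0], [-1, 13, 12, 0, 0, 0, 6.0], [-1, 17, 16, 0, 0, 0, 8.0], [-1, 21, 20, 0, 0, 0, 10.0],
```

Request:
step_arm(increments=[[[-1,4,4,0,0,0,2],[-1,7,6,0,0,0,3],[-1,9,8,0,0,0,4],[-1,11,10,0,0,0,5],[-1,13,12,0,0,0,6],[-1,13,12,0,0,0,6]]])

```text
t: 26.7
eef_pos: [0.5354, -0.1006, 0.1106]
tool_rot: [0.003, 0.747, 0.665, 0.002]
contact_force: [5.3, -5.1, 2.3]
gripper_width: 0.243
grasp_force: 62.6
```

Request:
step_arm(increments=[[[-1,1,1,0,0,0,0.5],[-1,2,2,0,0,0,1],[-1,2,2,0,0,0,1]]])

```text
t: 26.95
eef_pos: [0.5371, -0.0989, 0.1106]
tool_rot: [0.003, 0.752, 0.659, 0.002]
contact_force: [3.1, -4.8, 4.1]
gripper_width: 0.237
grasp_force: 62.7
```

Run:
```python
from h import *
pose()
arc(np.array([.6525,-.2195]),-3,3)
```

```text
t 26.95 p [ 0.5371 -0.0989  0.1106] yaw 82.4 F [ 3.1 -4.8  4.1] T [-1.14 -0.11  0.06] gw 0.237 gf 62.7 q [ 0.47  0.46 -0.51  1.95  0.31  0.8  -0.34]
radius 0.1669 ang 133.7
[-1, 2, 2, 0, 0, 0, 1.0], [-1, 4, 4, 0, 0, 0, 2.0], [-1, 7, 6, 0, 0, 0, 3.0],
```

Not yet against the stop; push on carefully.

Request:
step_arm(increments=[[[-1,1,1,0,0,0,0.5],[-1,2,2,0,0,0,1],[-1,2,2,0,0,0,1]]])

```text
t: 27.2
eef_pos: [0.5373, -0.0987, 0.1106]
tool_rot: [0.002, 0.758, 0.652, -0.001]
contact_force: [-4.7, -8.7, 10.7]
gripper_width: 0.235
grasp_force: 63.3
```

Request:
step_arm(increments=[[[-1,1,1,0,0,0,0.5],[-1,2,2,0,0,0,1],[-1,2,2,0,0,0,1]]])

```text
t: 27.45
eef_pos: [0.5373, -0.0987, 0.1105]
tool_rot: [0.002, 0.764, 0.646, -0.003]
contact_force: [-12.8, -13.0, 19.3]
gripper_width: 0.236
grasp_force: 64.2
```

Run:
```python
from h import *
pose()
arc(np.array([.6525,-.2195]),-3,3)
```

```text
t 27.45 p [ 0.5373 -0.0987  0.1105] yaw 80.4 F [-12.8 -13.   19.3] T [-2.47  2.52  0.96] gw 0.236 gf 64.2 q [ 0.46  0.47 -0.5   1.94  0.31  0.81 -0.38]
radius 0.1669 ang 133.7
[-1, 2, 2, 0, 0, 0, 1.0], [-1, 5, 4, 0, 0, 0, 2.0], [-1, 7, 5, 0, 0, 0, 3.0],
```

Request:
step_arm(increments=[[[0.2,0,0,0,0,0,0],[0.2,0,0,0,0,0,0],[0.2,0,0,0,0,0,0],[0.2,0,0,0,0,0,0],[0.2,0,0,-20,0,0,0],[0.2,0,0,-60,0,0,0],[0.2,0,0,-100,0,0,0],[0.2,0,0,-130,0,0,0],[0.2,0,0,-130,0,0,0],[0.2,0,0,-130,0,0,0]]])

```text
t: 28.28
eef_pos: [0.5409, -0.0931, 0.2409]
tool_rot: [0.002, 0.763, 0.646, 0.002]
contact_force: [-0.9, -0.8, -1.0]
gripper_width: 0.601
grasp_force: 0.0
```

Request:
step_arm(increments=[[[0.2,0,0,0,0,0,0],[0.2,0,0,0,0,0,0]]])

```text
t: 28.45
eef_pos: [0.5385, -0.0933, 0.2375]
tool_rot: [-0.001, 0.763, 0.646, 0.0]
contact_force: [0.4, -0.3, -0.3]
gripper_width: 0.599
grasp_force: 0.0
```

Run:
```python
from h import *
pose();c=cam('wrist');save(c,'w5.png',(60,0,600,440),1.4);np.savez('pics/w5.npz',**{k:np.array(v) for k,v in c.items()})
S=np.array([.5373,-.0987]);a=np.radians(-5.5);ex=np.array([np.cos(a),np.sin(a)]);ey=np.array([-ex[1],ex[0]])
print(proj(c,[(*(S+ex*i*.105+ey*j*.095),.091) for i in(1,-1) for j in (1,-1)]+[(*S,.143)]))
```

```text
t 28.45 p [ 0.5385 -0.0933  0.2375] yaw 80.5 F [ 0.4 -0.3 -0.3] T [ 0.    0.04 -0.  ] gw 0.599 gf 0.0 q [ 0.52  0.31 -0.56  1.83  0.19  1.06 -0.28]
[[459.33677652  90.62554962]
 [451.83192587 334.2232107 ]
 [159.10389661 112.91796614]
 [200.89216593 349.57858204]
 [317.36401956 254.86306577]]
```

View pics/w5.png

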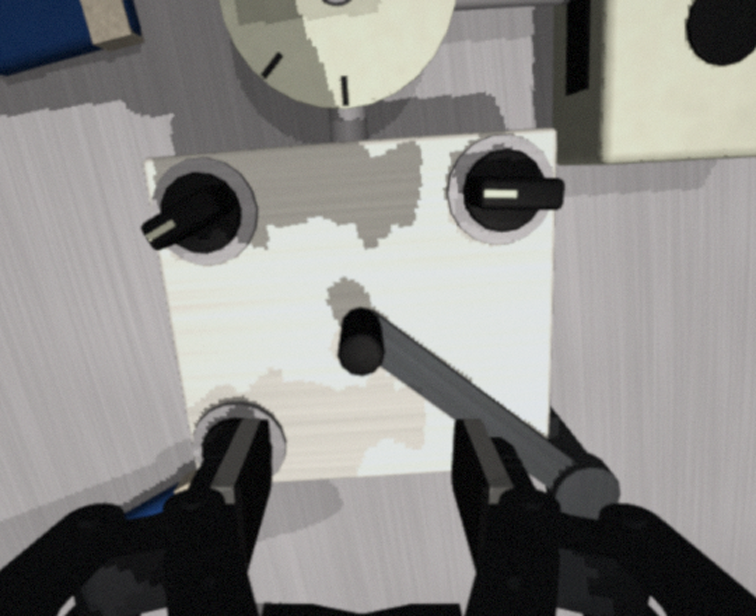

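Run:
```python
from h import *
def mark(c,box,z,th=130):
    im=np.array(c['image'])[box[1]:box[3],box[0]:box[2]].max(2)
    g=cv2.resize(im,None,fx=6,fy=6,interpolation=cv2.INTER_CUBIC);m=(g>th).astype(np.uint8)
    for k in cv2.findContours(m,cv2.RETR_EXTERNAL,cv2.CHAIN_APPROX_NONE)[0]:
        a=cv2.contourArea(k)
        if a<100: continue
        b=cv2.boxPoints(cv2.minAreaRect(k));e=[np.linalg.norm(b[1]-b[0]),np.linalg.norm(b[2]-b[1])]
        p=[(b[1]+b[2])/2,(b[0]+b[3])/2] if e[0]>e[1] else [(b[0]+b[1])/2,(b[2]+b[3])/2]
        w=ray(c,[(q+.5)/6-.5+np.array(box[:2]) for q in p],z);d=w[1]-w[0]
        print('mark c',w.mean(0)[:2].round(4),'line yaw',((np.degrees(np.arctan2(d[1],d[0]))+90)%180-90).round(1),'L,W mm',(np.linalg.norm(d)*1000).round(1),'area px',a/36)
c=dict(np.load('pics/w5.npz'))
mark(c,(396,126,446,150),.134);mark(c,(160,150,200,182),.134)
K=[(.6182,-.0412),(.4688,-.0268),(.4564,-.1562)]
print(proj(c,[(*k,.097) for k in K]),'seen ring (417,136),(206,151)')
c=dict(np.load('pics/w4.npz'));print('open view')
mark(c,(405,128,465,152),.134);mark(c,(115,140,160,175),.134)
```

```text
mark c [ 0.6085 -0.0382] line yaw -9.6 L,W mm 14.4 area px 127.36111111111111
mark c [ 0.4624 -0.0303] line yaw -9.9 L,W mm 24.9 area px 361.7361111111111
[[418.5720673  137.98890159]
 [204.6141818  153.34954454]
 [229.53401493 319.12602026]] seen ring (417,136),(206,151)
open view
mark c [ 0.4715 -0.2695] line yaw 83.5 L,W mm 14.0 area px 161.44444444444446
mark c [ 0.4749 -0.4115] line yaw 84.1 L,W mm 2.5 area px 4.083333333333333
mark c [ 0.4654 -0.4204] line yaw -12.8 L,W mm 17.7 area px 569.0138888888889
```

Run:
```python
from h import *
pose();mv((.6182,-.0412,.18,172))
```

```text
t 28.5 p [ 0.5385 -0.0934  0.2374] yaw 80.5 F [ 0.   0.1 -0.3] T [-0.01 -0.02  0.01] gw 0.598 gf 0.0 q [ 0.52  0.31 -0.56  1.83  0.19  1.06 -0.28]
inc [64.5 70.1 57.4] [  0.   -0.1 -91.5]
```

Request:
step_arm(increments=[[[0,20,22,10,0,0,-7],[0,40,44,20,0,0,-14],[0,64,70,30,0,0,-21],[0,64,70,45,0,0,-28],[0,64,70,57,0,0,-35],[0,64,70,57,0,0,-42],[0,64,70,57,0,0,-49],[0,64,70,57,0,0,-56],[0,64,70,57,0,0,-63],[0,64,70,57,0,0,-70]]])

```text
t: 29.33
eef_pos: [0.6184, -0.0417, 0.1805]
tool_rot: [-0.001, 0.251, 0.968, 0.001]
contact_force: [-0.3, 0.1, -1.4]
gripper_width: 0.498
grasp_force: 0.0
```

Request:
step_arm(increments=[[[0,0,0,0,0,0,-7],[0,0,0,0,0,0,-14],[0,0,0,0,0,0,-21.5],[0,0,0,0,0,0,-21.5],[0,0,0,0,0,0,-21.5],[0,0,0,0,0,0,-21.5],[0,0,0,0,0,0,-21.5]]])

```text
t: 29.92
eef_pos: [0.619, -0.0418, 0.1818]
tool_rot: [0.001, 0.071, 0.997, 0.001]
contact_force: [0.5, 0.1, 0.4]
gripper_width: 0.498
grasp_force: 0.0
```

Run:
```python
from h import *
pose();c=cam('wrist');print(proj(c,[(.6182,-.0412,.134),(.6182-.019,-.0412+.003,.134)]));mv((.6182,-.0412,.109,172))
save(c,'w6.png');np.savez('pics/w6.npz',**{k:np.array(v) for k,v in c.items()})
g=np.array(c['image']).max(2);u,v=proj(c,[(.6182,-.0412,.134)])[0].astype(int)
for k in range(v-60,v+61,12): print(k,''.join('#' if x<70 else '.' if x<150 else ' ' for x in g[k,u-80:u+80:4]))
```

```text
t 29.92 p [ 0.619  -0.0418  0.1818] yaw 171.9 F [0.5 0.1 0.4] T [ 0.01 -0.03  0.01] gw 0.498 gf 0.0 q [ 0.59  0.59 -0.87  1.7   0.49  1.09  0.99]
[[318.28450294 271.66386804]
 [318.84592652 235.66900218]]
inc [ 1.   0.3 73. ] [ 0.1  0.1 -0.1]
211                .............    ......  
223                 ##########..... ......  
235              .##############.......     
247              ########.#######.  .       
259              ########.#######      .....
271                ############.     .......
283                   ######        ........
295                   ######..............##
307  ..####                 ..........#####.
319 #..####                 ..        ######
331 #######                  .        ######
```

Request:
step_arm(increments=[[[0,1,2,30,0,0,0],[0,1,2,55,0,0,0],[0,1,2,68,0,0,0],[0,1,2,73,0,0,0],[0,1,2,73,0,0,0],[-1,1,2,73,0,0,0],[-1,1,2,73,0,0,0],[-1,1,2,73,0,0,0],[-1,1,2,73,0,0,0],[-1,1,2,73,0,0,0]]], force=70)

```text
t: 30.8
eef_pos: [0.6197, -0.0401, 0.1109]
tool_rot: [0.002, 0.07, 0.998, 0.0]
contact_force: [-0.6, -1.8, 6.9]
gripper_width: 0.151
grasp_force: 68.8
```

Run:
```python
from h import *
pose()
```

```text
t 30.8 p [ 0.6197 -0.0401  0.1109] yaw 172.0 F [-0.6 -1.8  6.9] T [-0.38  0.27 -0.04] gw 0.151 gf 68.8 q [ 0.55  0.66 -0.82  1.75  0.57  0.98  0.93]
```

Request:
step_arm(increments=[[[-1,0,0,0,0,0,7],[-1,0,0,0,0,0,14],[-1,0,0,0,0,0,21],[-1,0,0,0,0,0,28],[-1,0,0,0,0,0,35],[-1,0,0,0,0,0,42],[-1,0,0,0,0,0,49],[-1,0,0,0,0,0,56],[-1,0,0,0,0,0,63],[-1,0,0,0,0,0,68]]])

```text
t: 31.63
eef_pos: [0.6187, -0.0414, 0.1108]
tool_rot: [0.002, 0.618, 0.786, -0.0]
contact_force: [-5.1, -4.5, 9.7]
gripper_width: 0.151
grasp_force: 70.6
```

Run:
```python
from h import *
pose()
```

```text
t 31.63 p [ 0.6187 -0.0414  0.1108] yaw 103.6 F [-5.1 -4.5  9.7] T [-1.05  0.92  1.06] gw 0.151 gf 70.6 q [ 0.37  0.58 -0.55  1.77  0.38  0.9  -0.11]
```

Request:
step_arm(increments=[[[-1,0,0,0,0,0,3],[-1,0,0,0,0,0,6],[-1,0,0,0,0,0,9],[-1,0,0,0,0,0,11],[-1,0,0,0,0,0,11]]])

```text
t: 32.05
eef_pos: [0.6189, -0.0425, 0.1111]
tool_rot: [0.003, 0.687, 0.727, -0.001]
contact_force: [-4.6, -8.4, 10.6]
gripper_width: 0.149
grasp_force: 144.8
```

Run:
```python
from h import *
pose()
```

```text
t 32.05 p [ 0.6189 -0.0425  0.1111] yaw 93.3 F [-4.6 -8.4 10.6] T [-1.9   0.95  2.68] gw 0.149 gf 144.8 q [ 0.34  0.57 -0.5   1.77  0.35  0.89 -0.27]
```

Request:
step_arm(increments=[[[-1,0,0,0,0,0,1.5],[-1,0,0,0,0,0,3],[-1,0,0,0,0,0,3]]])

```text
t: 32.3
eef_pos: [0.6188, -0.0425, 0.1111]
tool_rot: [0.003, 0.704, 0.71, -0.001]
contact_force: [-4.8, -9.5, 10.4]
gripper_width: 0.155
grasp_force: 168.0
```

Run:
```python
from h import *
pose()
```

```text
t 32.3 p [ 0.6188 -0.0425  0.1111] yaw 90.4 F [-4.8 -9.5 10.4] T [-2.    0.96  3.55] gw 0.155 gf 168.0 q [ 0.33  0.57 -0.49  1.77  0.34  0.89 -0.31]
```

Request:
step_arm(increments=[[[0,0,0,0,0,0,-3],[0,0,0,0,0,0,-3],[0,0,0,0,0,0,-3],[0,0,0,0,0,0,-3],[0,0,0,-15,0,0,-3],[0,0,0,-50,0,0,-3],[0,0,0,-71,0,0,-3],[0,0,0,-71,0,0,-3]]])

```text
t: 32.97
eef_pos: [0.6215, -0.0389, 0.1852]
tool_rot: [0.003, 0.689, 0.725, 0.004]
contact_force: [1.4, -0.2, 0.9]
gripper_width: 0.502
grasp_force: 0.0
```

Run:
```python
from h import *
pose();mv((.457,-.156,.18,37))
c=cam('wrist');save(c,'w7.png',(150,40,560,440),1.5)
```

```text
t 32.97 p [ 0.6215 -0.0389  0.1852] yaw 93.0 F [ 1.4 -0.2  0.9] T [ 0.   -0.04  0.01] gw 0.502 gf 0.0 q [ 0.36  0.49 -0.54  1.71  0.29  1.01 -0.22]
inc [-108.5 -170.4    3.4] [ 0.5 -0.3 56. ]
```

View pics/w7.png

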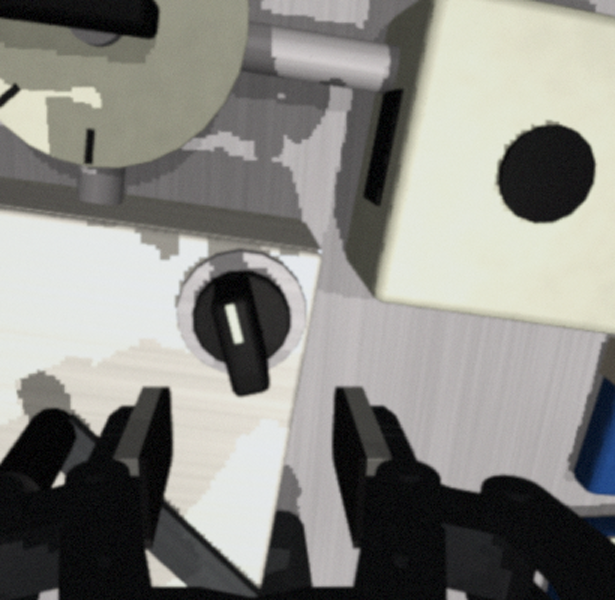

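Run:
```python
from h import *
mv((.619,-.0413,.109,107))
```

```text
inc [-2.1 -1.9 73.9] [  0.4   0.  -14. ]
```

Request:
step_arm(increments=[[[0,-2,-2,10,0.4,0,-7],[0,-2,-2,40,0.4,0,-14],[0,-2,-2,65,0.4,0,-14],[0,-2,-2,74,0.4,0,-14],[0,-2,-2,74,0.4,0,-14],[-1,-2,-2,74,0.4,0,-14],[-1,-2,-2,74,0.4,0,-14],[-1,-2,-2,74,0.4,0,-14],[-1,-2,-2,74,0.4,0,-14],[-1,-2,-2,74,0.4,0,-14]]], force=110)

```text
t: 33.85
eef_pos: [0.6171, -0.0413, 0.1065]
tool_rot: [-0.002, 0.595, 0.804, -0.001]
contact_force: [0.9, 2.1, 1.0]
gripper_width: 0.149
grasp_force: 107.3
```

Request:
step_arm(increments=[[[-1,0,0,0,0,0,0],[-1,0,0,0,0,0,0]]])

```text
t: 34.02
eef_pos: [0.6171, -0.0413, 0.1065]
tool_rot: [-0.002, 0.595, 0.804, -0.001]
contact_force: [2.0, 1.3, 1.8]
gripper_width: 0.148
grasp_force: 107.5
```

```bash
python3 -c "
from h import *
pose()"
```

```text
t 34.02 p [ 0.6171 -0.0413  0.1065] yaw 107.0 F [2.  1.3 1.8] T [ 0.46 -0.42 -0.06] gw 0.148 gf 107.5 q [ 0.37  0.59 -0.56  1.77  0.38  0.9  -0.05]
```

Request:
step_arm(increments=[[[-1,0,0,0,0,0,1.5],[-1,0,0,0,0,0,3],[-1,0,0,0,0,0,3]]])

```text
t: 34.27
eef_pos: [0.6173, -0.0413, 0.1064]
tool_rot: [-0.001, 0.615, 0.788, -0.001]
contact_force: [2.9, 1.9, 1.4]
gripper_width: 0.148
grasp_force: 108.2
```

```bash
python3 -c "
from h import *
pose()"
```

```text
t 34.27 p [ 0.6173 -0.0413  0.1064] yaw 104.0 F [2.9 1.9 1.4] T [ 0.41 -0.74  1.01] gw 0.148 gf 108.2 q [ 0.36  0.59 -0.54  1.77  0.37  0.9  -0.1 ]
```

Request:
step_arm(increments=[[[-1,0,0,0,0,0,1.5],[-1,0,0,0,0,0,3],[-1,0,0,0,0,0,3]]])

```text
t: 34.52
eef_pos: [0.6182, -0.0411, 0.1065]
tool_rot: [-0.0, 0.635, 0.772, -0.001]
contact_force: [6.2, 1.4, -0.3]
gripper_width: 0.146
grasp_force: 112.8
```

```bash
python3 -c "
from h import *
pose()"
```

```text
t 34.52 p [ 0.6182 -0.0411  0.1065] yaw 101.1 F [ 6.2  1.4 -0.3] T [ 0.35 -1.48  2.1 ] gw 0.146 gf 112.8 q [ 0.35  0.58 -0.53  1.77  0.37  0.89 -0.14]
```

Request:
step_arm(increments=[[[-1,0,0,0,0,0,2],[-1,0,0,0,0,0,4],[-1,0,0,0,0,0,6],[-1,0,0,0,0,0,6]]])

```text
t: 34.85
eef_pos: [0.6182, -0.0411, 0.1066]
tool_rot: [0.0, 0.673, 0.74, -0.001]
contact_force: [6.5, 0.2, -0.1]
gripper_width: 0.145
grasp_force: 150.8
```

```bash
python3 -c "
from h import *
pose()"
```

```text
t 34.85 p [ 0.6182 -0.0411  0.1066] yaw 95.4 F [ 6.5  0.2 -0.1] T [ 0.15 -1.35  3.94] gw 0.145 gf 150.8 q [ 0.34  0.58 -0.51  1.77  0.35  0.89 -0.23]
```

Request:
step_arm(increments=[[[0,0,0,0,0,0,-10],[0,0,0,0,0,0,-10],[0,0,0,0,0,0,-10],[0,0,0,0,0,0,-10],[0,0,0,-15,0,0,-10],[0,0,0,-50,0,0,-10],[0,0,0,-75,0,0,-10],[0,0,0,-75,0,0,-10],[0,0,0,-75,0,0,-10]]], force=80)

```text
t: 35.6
eef_pos: [0.6177, -0.0421, 0.1826]
tool_rot: [-0.001, 0.61, 0.792, -0.001]
contact_force: [-0.6, -0.1, -0.5]
gripper_width: 0.5
grasp_force: 0.0
```

```bash
cat >> h.py <<'E'
def mark(c,X,z=.134,r=26,th=130):
    "white notch on a knob whose axis is near X"
    u=proj(c,[(*X,z)])[0];x0,y0=(u-r).astype(int);n=2*r
    im=np.array(c['image'])[max(y0,0):y0+n,max(x0,0):x0+n].max(2);o=np.array([max(x0,0),max(y0,0)])
    g=cv2.resize(im,None,fx=6,fy=6,interpolation=cv2.INTER_CUBIC);m=(g>th).astype(np.uint8)
    for k in cv2.findContours(m,cv2.RETR_LIST,cv2.CHAIN_APPROX_NONE)[0]:
        a=cv2.contourArea(k)/36
        if not 25<a<300: continue
        b=cv2.boxPoints(cv2.minAreaRect(k));e=[np.linalg.norm(b[1]-b[0]),np.linalg.norm(b[2]-b[1])]
        p=[(b[1]+b[2])/2,(b[0]+b[3])/2] if e[0]>e[1] else [(b[0]+b[1])/2,(b[2]+b[3])/2]
        w=ray(c,[(q+.5)/6-.5+o for q in p],z);d=w[1]-w[0]
        print('mark',w.mean(0)[:2].round(4),'yaw',((np.degrees(np.arctan2(d[1],d[0]))+90)%180-90).round(1),'L',(np.linalg.norm(d)*1000).round(1),'asp',round(max(e)/min(e),1))
E
python3 -c "
from h import *
pose();c=cam('wrist');mark(c,(.618,-.041),r=40);mv((.457,-.156,.18,37))"
```

```text
t 35.6 p [ 0.6177 -0.0421  0.1826] yaw 104.8 F [-0.6 -0.1 -0.5] T [-0.01 -0.02 -0.01] gw 0.5 gf 0.0 q [ 0.4   0.5  -0.58  1.71  0.31  1.03 -0.03]
mark [ 0.6154 -0.0304] yaw -73.9 L 14.5 asp 3.9
inc [ -69.  -183.5    2. ] [-0.3  0.2 67.9]
```

Request:
step_arm(increments=[[[0,-14,-37,0,0,0,7],[0,-28,-74,0,0,0,14],[0,-42,-111,0,0,0,21],[0,-56,-148,0,0,0,28],[0,-69,-183,2,0,0,35],[0,-69,-183,2,0,0,42],[0,-69,-183,2,0,0,49],[0,-69,-183,2,0,0,56],[0,-69,-183,2,0,0,63],[0,-69,-183,2,0,0,68]]])

```text
t: 36.48
eef_pos: [0.4566, -0.1559, 0.1785]
tool_rot: [-0.002, 0.95, 0.313, -0.004]
contact_force: [-0.7, -0.9, -0.5]
gripper_width: 0.501
grasp_force: 0.0
```

Request:
step_arm(increments=[[[0,0,0,0,0,0,0],[0,0,0,0,0,0,0]]])

```text
t: 36.65
eef_pos: [0.4572, -0.1557, 0.1789]
tool_rot: [-0.001, 0.948, 0.318, -0.003]
contact_force: [0.1, 0.9, 0.4]
gripper_width: 0.502
grasp_force: 0.0
```

Run:
```python
from h import *
pose();c=cam('wrist');mark(c,(.457,-.156),r=44);mark(c,(.469,-.027),r=44);mv((.457,-.156,.108,37))
g=np.array(c['image']).max(2);u,v=proj(c,[(.457,-.156,.134)])[0].astype(int);print(u,v)
for k in range(v-70,v+50,8): print(k,''.join('#' if x<70 else '.' if x<150 else ' ' for x in g[k,u-80:u+80:4]))
```

```text
t 36.65 p [ 0.4572 -0.1557  0.1789] yaw 37.1 F [0.1 0.9 0.4] T [-0.02 -0.    0.03] gw 0.502 gf 0.0 q [ 0.52  0.25 -0.37  2.03  0.12  0.88 -0.84]
mark [ 0.4437 -0.1773] yaw -52.8 L 8.1 asp 4.6
mark [ 0.4485 -0.1637] yaw 38.9 L 14.4 asp 3.9
mark [ 0.4592 -0.0288] yaw 19.0 L 13.2 asp 6.3
mark [ 0.4624 -0.0194] yaw 18.4 L 11.9 asp 2.8
mark [ 0.4902 -0.0279] yaw -54.4 L 16.4 asp 3.6
inc [-0.1  0.3 71.1] [-0.2  0.3  0.1]
318 276
206 .    . .       .                        
214                ...........              
222     .    ................               
230   .     .  .....##########              
238 ..   . .. ....##############            
246   .       ...################           
254             .################.          
262              ################           
270              .##############.           
278                ############             
286                  .##  ##.               
294                   ##  ##.               
302   #####           ##. ###         #####.
310 .######           ....#######.....######
318 #######            ....  ..#############
```

Request:
step_arm(increments=[[[0,0,1,30,0,0,-2],[0,0,1,55,0,0,-2],[0,0,1,66,0,0,-2],[0,0,1,71,0,0,-2],[0,0,1,71,0,0,-2],[-1,0,1,71,0,0,-2],[-1,0,1,71,0,0,-2],[-1,0,1,71,0,0,-2],[-1,0,1,71,0,0,-2],[-1,0,1,71,0,0,-2]]])

```text
t: 37.53
eef_pos: [0.4585, -0.1565, 0.1103]
tool_rot: [-0.0, 0.943, 0.334, -0.002]
contact_force: [-2.7, 1.0, 5.8]
gripper_width: 0.148
grasp_force: 78.1
```

Request:
step_arm(increments=[[[-1,0,0,0,0,0,7],[-1,0,0,0,0,0,14],[-1,0,0,0,0,0,21],[-1,0,0,0,0,0,28],[-1,0,0,0,0,0,35],[-1,0,0,0,0,0,42],[-1,0,0,0,0,0,46],[-1,0,0,0,0,0,50],[-1,0,0,0,0,0,50]]])

```text
t: 38.28
eef_pos: [0.4593, -0.1579, 0.1103]
tool_rot: [0.001, 0.995, -0.097, -0.001]
contact_force: [-0.2, -4.3, 3.9]
gripper_width: 0.149
grasp_force: 78.3
```

```bash
python3 -c "
from h import *
pose()"
```

```text
t 38.28 p [ 0.4593 -0.1579  0.1103] yaw -11.2 F [-0.2 -4.3  3.9] T [-0.95  0.14  0.01] gw 0.149 gf 78.3 q [ 0.34  0.34 -0.16  2.1   0.09  0.71 -1.65]
```

Request:
step_arm(increments=[[[-1,0,0,0,0,0,5],[-1,0,0,0,0,0,10],[-1,0,0,0,0,0,14],[-1,0,0,0,0,0,14]]])

```text
t: 38.62
eef_pos: [0.4591, -0.1586, 0.1103]
tool_rot: [0.002, 0.976, -0.218, -0.001]
contact_force: [-1.7, -6.3, 4.5]
gripper_width: 0.145
grasp_force: 78.6
```

```bash
python3 -c "
from h import *
pose()"
```

```text
t 38.62 p [ 0.4591 -0.1586  0.1103] yaw -25.1 F [-1.7 -6.3  4.5] T [-1.36  0.36 -0.01] gw 0.145 gf 78.6 q [ 0.29  0.34 -0.11  2.1   0.06  0.71 -1.86]
```

Request:
step_arm(increments=[[[-1,0,0,0,0,0,4],[-1,0,0,0,0,0,7],[-1,0,0,0,0,0,7]]])

```text
t: 38.87
eef_pos: [0.4589, -0.1588, 0.1103]
tool_rot: [0.002, 0.961, -0.277, -0.001]
contact_force: [-2.1, -6.4, 6.4]
gripper_width: 0.146
grasp_force: 78.7
```

```bash
python3 -c "
from h import *
pose()"
```

```text
t 38.87 p [ 0.4589 -0.1588  0.1103] yaw -32.1 F [-2.1 -6.4  6.4] T [-1.48  0.42 -0.02] gw 0.146 gf 78.7 q [ 0.27  0.34 -0.08  2.1   0.05  0.71 -1.97]
```

Request:
step_arm(increments=[[[-1,0,0,0,0,0,5],[-1,0,0,0,0,0,9],[-1,0,0,0,0,0,9]]])

```text
t: 39.12
eef_pos: [0.4588, -0.159, 0.1104]
tool_rot: [0.003, 0.938, -0.348, -0.001]
contact_force: [-2.6, -9.5, 6.5]
gripper_width: 0.147
grasp_force: 99.6
```

```bash
python3 -c "
from h import *
pose()"
```

```text
t 39.12 p [ 0.4588 -0.159   0.1104] yaw -40.7 F [-2.6 -9.5  6.5] T [-1.82  0.66  2.46] gw 0.147 gf 99.6 q [ 0.24  0.34 -0.05  2.1   0.03  0.7  -2.11]
```

Request:
step_arm(increments=[[[-1,0,0,0,0,0,3],[-1,0,0,0,0,0,5],[-1,0,0,0,0,0,5]]])

```text
t: 39.37
eef_pos: [0.4602, -0.1599, 0.1107]
tool_rot: [0.003, 0.922, -0.388, 0.001]
contact_force: [0.5, -10.3, 2.7]
gripper_width: 0.145
grasp_force: 146.5
```

```bash
python3 -c "
from h import *
pose()"
```

```text
t 39.37 p [ 0.4602 -0.1599  0.1107] yaw -45.7 F [  0.5 -10.3   2.7] T [-2.43 -0.09  1.97] gw 0.145 gf 146.5 q [ 0.23  0.34 -0.03  2.1   0.02  0.7  -2.19]
```

Request:
step_arm(increments=[[[0,0,0,0,0,0,0],[0,0,0,0,0,0,0],[0,0,0,0,0,0,0],[0,0,0,0,0,0,0],[0,0,0,-15,0,0,0],[0,0,0,-50,0,0,0],[0,0,0,-70,0,0,0],[0,0,0,-70,0,0,0],[0,0,0,-70,0,0,0]]])

```text
t: 40.12
eef_pos: [0.4596, -0.1563, 0.18]
tool_rot: [0.001, 0.921, -0.39, -0.001]
contact_force: [-0.4, 0.5, -1.0]
gripper_width: 0.497
grasp_force: 0.0
```

```bash
python3 -c "
from h import *
pose();c=cam('wrist');mark(c,(.459,-.157),r=40);mv((.470,-.0275,.18,19))"
```

```text
t 40.12 p [ 0.4596 -0.1563  0.18  ] yaw -45.9 F [-0.4  0.5 -1. ] T [ 0.05 -0.02  0.  ] gw 0.497 gf 0.0 q [ 0.23  0.23 -0.03  2.05  0.01  0.87 -2.18]
mark [ 0.448  -0.1512] yaw -33.9 L 14.4 asp 4.0
inc [-84.6 -97.7  -1.2] [  0.1   0.3 -65. ]
```

Request:
step_arm(increments=[[[0,-26,-30,0,0,0,-7],[0,-52,-60,0,0,0,-14],[0,-75,-88,0,0,0,-21],[0,-85,-98,0,0,0,-28],[0,-85,-98,0,0,0,-35],[0,-85,-98,0,0,0,-42],[0,-85,-98,0,0,0,-49],[0,-85,-98,0,0,0,-56],[0,-85,-98,0,0,0,-62],[0,-85,-98,0,0,0,-65]]])

```text
t: 41.0
eef_pos: [0.469, -0.0271, 0.1773]
tool_rot: [-0.001, 0.986, 0.168, -0.004]
contact_force: [-0.5, -0.1, -0.2]
gripper_width: 0.497
grasp_force: 0.0
```

Request:
step_arm(increments=[[[0,0,0,0,0,0,0],[0,0,0,0,0,0,0]]])

```text
t: 41.17
eef_pos: [0.4693, -0.0273, 0.1777]
tool_rot: [-0.001, 0.986, 0.164, -0.004]
contact_force: [-0.0, 0.7, -0.4]
gripper_width: 0.498
grasp_force: 0.0
```

Run:
```python
from h import *
pose();c=cam('wrist');mark(c,(.470,-.0275),r=44);mv((.47,-.0275,.108,19))
g=np.array(c['image']).max(2);u,v=proj(c,[(.47,-.0275,.134)])[0].astype(int);print(u,v)
for k in range(v+2,v+43,8): print(k,''.join('#' if x<70 else '.' if x<150 else ' ' for x in g[k,u-80:u+80:4]))
```

```text
t 41.17 p [ 0.4693 -0.0273  0.1777] yaw 18.9 F [-0.   0.7 -0.4] T [ 0.   -0.03  0.02] gw 0.498 gf 0.0 q [ 0.17  0.23 -0.28  2.07  0.08  0.87 -1.39]
mark [ 0.4627 -0.0278] yaw 18.8 L 6.0 asp 2.5
inc [ 0.8  0.5 69.9] [-0.1  0.4 -0.1]
319 275
277             ..###########.              
285                 ### ###                 
293                 ###.###                 
301  ...##.         ### .##           ####. 
309  #..###                           ###.#.
317 ..#####                           ######
```

Request:
step_arm(increments=[[[0,0,-1,30,0,0,0],[0,0,-1,55,0,0,0],[0,0,-1,66,0,0,0],[0,0,-1,70,0,0,0],[0,0,-1,70,0,0,0],[-1,0,-1,70,0,0,0],[-1,0,-1,70,0,0,0],[-1,0,-1,70,0,0,0],[-1,0,-1,70,0,0,0],[-1,0,-1,70,0,0,0]]])

```text
t: 42.05
eef_pos: [0.47, -0.0258, 0.1101]
tool_rot: [-0.0, 0.986, 0.165, -0.002]
contact_force: [-2.5, 1.7, 4.9]
gripper_width: 0.148
grasp_force: 78.4
```

Request:
step_arm(increments=[[[-1,0,0,0,0,0,7],[-1,0,0,0,0,0,14],[-1,0,0,0,0,0,21],[-1,0,0,0,0,0,28],[-1,0,0,0,0,0,35],[-1,0,0,0,0,0,42],[-1,0,0,0,0,0,46],[-1,0,0,0,0,0,50],[-1,0,0,0,0,0,50]]])

```text
t: 42.8
eef_pos: [0.47, -0.0267, 0.1101]
tool_rot: [0.001, 0.963, -0.269, -0.002]
contact_force: [-2.8, 0.0, 6.6]
gripper_width: 0.141
grasp_force: 78.6
```

```bash
python3 -c "
from h import *
pose()"
```

```text
t 42.8 p [ 0.47   -0.0267  0.1101] yaw -31.2 F [-2.8  0.   6.6] T [-0.17  0.47 -0.06] gw 0.141 gf 78.6 q [-0.01  0.32 -0.08  2.13  0.04  0.7  -2.23]
```

Request:
step_arm(increments=[[[-1,0,0,0,0,0,5],[-1,0,0,0,0,0,10],[-1,0,0,0,0,0,10]]])

```text
t: 43.05
eef_pos: [0.4698, -0.0269, 0.11]
tool_rot: [0.001, 0.936, -0.353, -0.002]
contact_force: [-2.8, -0.4, 6.5]
gripper_width: 0.148
grasp_force: 78.7
```

```bash
python3 -c "
from h import *
pose()"
```

```text
t 43.05 p [ 0.4698 -0.0269  0.11  ] yaw -41.3 F [-2.8 -0.4  6.5] T [-0.32  0.6  -0.01] gw 0.148 gf 78.7 q [-0.04  0.32 -0.04  2.14  0.02  0.69 -2.39]
```

Request:
step_arm(increments=[[[-1,0,0,0,0,0,5],[-1,0,0,0,0,0,10],[-1,0,0,0,0,0,10]]])

```text
t: 43.3
eef_pos: [0.4697, -0.027, 0.1101]
tool_rot: [0.001, 0.901, -0.433, -0.002]
contact_force: [-2.3, -1.9, 7.7]
gripper_width: 0.147
grasp_force: 78.8
```

```bash
python3 -c "
from h import *
pose()"
```

```text
t 43.3 p [ 0.4697 -0.027   0.1101] yaw -51.3 F [-2.3 -1.9  7.7] T [-0.31  0.73 -0.09] gw 0.147 gf 78.8 q [-0.07  0.31 -0.    2.14  0.    0.69 -2.54]
```

Request:
step_arm(increments=[[[-1,0,0,0,0,0,4],[-1,0,0,0,0,0,7],[-1,0,0,0,0,0,7]]])

```text
t: 43.55
eef_pos: [0.4695, -0.0271, 0.11]
tool_rot: [0.002, 0.874, -0.486, -0.002]
contact_force: [-3.5, -2.3, 8.7]
gripper_width: 0.148
grasp_force: 79.0
```

```bash
python3 -c "
from h import *
pose()"
```

```text
t 43.55 p [ 0.4695 -0.0271  0.11  ] yaw -58.1 F [-3.5 -2.3  8.7] T [-0.43  0.83  0.54] gw 0.148 gf 79.0 q [-0.09  0.31  0.02  2.14 -0.01  0.69 -2.65]
```

Request:
step_arm(increments=[[[-1,0,0,0,0,0,3],[-1,0,0,0,0,0,6],[-1,0,0,0,0,0,6]]])

```text
t: 43.8
eef_pos: [0.4695, -0.0271, 0.1101]
tool_rot: [0.002, 0.849, -0.528, -0.001]
contact_force: [-3.9, -3.3, 9.6]
gripper_width: 0.145
grasp_force: 100.5
```

```bash
python3 -c "
from h import *
pose()"
```

```text
t 43.8 p [ 0.4695 -0.0271  0.1101] yaw -63.7 F [-3.9 -3.3  9.6] T [-0.68  0.89  2.44] gw 0.145 gf 100.5 q [-0.11  0.31  0.04  2.14 -0.02  0.69 -2.74]
```

Request:
step_arm(increments=[[[0,0,0,0,0,0,0],[0,0,0,0,0,0,0],[0,0,0,0,0,0,0],[0,0,0,0,0,0,0],[0,0,0,-15,0,0,0],[0,0,0,-50,0,0,0],[0,0,0,-70,0,0,0],[0,0,0,-70,0,0,0],[0,0,0,-70,0,0,0]]])

```text
t: 44.55
eef_pos: [0.4707, -0.0262, 0.1798]
tool_rot: [0.0, 0.848, -0.53, -0.001]
contact_force: [-0.5, -0.1, 0.3]
gripper_width: 0.503
grasp_force: 0.0
```

```bash
python3 -c "
from h import *
pose();c=cam('wrist');mark(c,(.47,-.027),r=40);mv((.554,.0758,.17,-5.5),(.554,.0758,.073,-5.5))"
```

```text
t 44.55 p [ 0.4707 -0.0262  0.1798] yaw -64.0 F [-0.5 -0.1  0.3] T [ 0.01 -0.01  0.01] gw 0.503 gf 0.0 q [-0.12  0.21  0.05  2.08 -0.01  0.86 -2.75]
mark [ 0.4634 -0.017 ] yaw -57.0 L 14.6 asp 4.0
inc [ -54.8 -120.5    8.4] [  0.2   0.2 -58.5]
inc [ -54.6 -120.9  105.4] [  0.2   0.2 -58.5]
```

Request:
step_arm(increments=[[[0,-16,-36,2,0,0,-7],[0,-32,-72,4,0,0,-14],[0,-46,-104,6,0,0,-21],[0,-55,-121,8,0,0,-28],[0,-55,-121,8,0,0,-35],[0,-55,-121,8,0,0,-42],[0,-55,-121,8,0,0,-49],[0,-55,-121,8,0,0,-56],[0,-55,-121,8,0,0,-58.5],[0,-55,-121,8,0,0,-58.5]]])

```text
t: 45.43
eef_pos: [0.5534, 0.0759, 0.1686]
tool_rot: [0.0, 0.999, -0.047, -0.004]
contact_force: [-0.2, -0.6, 0.1]
gripper_width: 0.501
grasp_force: 0.0
```

Request:
step_arm(increments=[[[0,0,0,0,0,0,0],[0,0,0,0,0,0,0]]])

```text
t: 45.6
eef_pos: [0.5539, 0.076, 0.1695]
tool_rot: [0.0, 0.999, -0.049, -0.003]
contact_force: [0.5, 0.7, -0.2]
gripper_width: 0.501
grasp_force: 0.0
```

Run:
```python
from h import *
pose();c=cam('wrist');mark(c,(.554-.038,.0758+.004),z=.099,r=40);mv((.554,.0758,.072,-5.5))
np.savez('pics/w8.npz',**{k:np.array(v) for k,v in c.items()})
g=np.array(c['image']).max(2);u,v=proj(c,[(.554,.0758,.099)])[0].astype(int);print(u,v)
for k in range(v-50,v+90,8): print(k,''.join('#' if x<60 else '.' if x<150 else ' ' for x in g[k,u-60:u+60:3]))
```

```text
t 45.6 p [0.5539 0.076  0.1695] yaw -5.6 F [ 0.5  0.7 -0.2] T [ 0.02  0.   -0.01] gw 0.501 gf 0.0 q [-0.1   0.37 -0.18  1.88  0.08  0.91 -1.99]
mark [0.5146 0.0796] yaw -5.6 L 14.0 asp 2.8
inc [ 0.5  0.1 97.8] [ 0.1  0.3 -0.1]
318 258
208                  #######                
216                 .#######.               
224                 .########               
232                ..#######..              
240               ...#######.               
248                ..#######.               
256               ...#######.               
264              ....#######.               
272               ...#######.               
280               ...#######.               
288              ....#######.           .## 
296 .              ..#######.              .
304 ##              .#######.             .#
312 ##.              ##.  ##.             .#
320 ##.              ##.  ##.             .#
328 ###              ##.  ##.             ##
336 ###                                   ##
344 ##.                                   ##
```

Request:
step_arm(increments=[[[0,0,0,35,0,0,0],[0,0,0,70,0,0,0],[0,0,0,90,0,0,0],[0,0,0,96,0,0,0],[0,0,0,96,0,0,0],[-1,0,0,96,0,0,0],[-1,0,0,96,0,0,0],[-1,0,0,96,0,0,0],[-1,0,0,96,0,0,0],[-1,0,0,96,0,0,0]]])

```text
t: 46.48
eef_pos: [0.5552, 0.0755, 0.0763]
tool_rot: [0.0, 0.999, -0.048, -0.001]
contact_force: [-1.2, -3.3, 7.8]
gripper_width: 0.148
grasp_force: 78.8
```

Request:
step_arm(increments=[[[-1,0,0,0,0,0,-6],[-1,0,0,0,0,0,-12],[-1,0,0,0,0,0,-18],[-1,0,0,0,0,0,-24],[-1,0,0,0,0,0,-30],[-1,0,0,0,0,0,-36],[-1,0,0,0,0,0,-41],[-1,0,0,0,0,0,-45],[-1,0,0,0,0,0,-45],[-1,0,0,0,0,0,-45]]])

```text
t: 47.32
eef_pos: [0.5549, 0.0766, 0.0763]
tool_rot: [-0.001, 0.941, 0.338, -0.001]
contact_force: [-2.6, -0.0, 7.9]
gripper_width: 0.15
grasp_force: 79.0
```

```bash
python3 -c "
from h import *
pose()"
```

```text
t 47.32 p [0.5549 0.0766 0.0763] yaw 39.5 F [-2.6 -0.   7.9] T [0.06 0.53 0.07] gw 0.15 gf 79.0 q [ 0.03  0.51 -0.36  1.94  0.26  0.74 -1.36]
```

Request:
step_arm(increments=[[[0,0,0,0,0,0,0],[0,0,0,0,0,0,0],[0,0,0,0,0,0,0],[0,0,0,0,0,0,0],[0,0,0,-15,0,0,0],[0,0,0,-50,0,0,0],[0,0,0,-90,0,0,0],[0,0,0,-130,0,0,0],[0,0,0,-130,0,0,0],[0,0,0,-130,0,0,0]]])

```text
t: 48.15
eef_pos: [0.5564, 0.0765, 0.2071]
tool_rot: [-0.0, 0.941, 0.338, 0.0]
contact_force: [-1.1, 0.2, 0.1]
gripper_width: 0.501
grasp_force: 0.0
```

Run:
```python
from h import *
pose();c=cam('wrist');mark(c,(.554-.0295,.076-.0245),z=.099,r=40)
c=cam('scene');im=c['image'][...,::-1]
cv2.imwrite('pics/s3.png',cv2.resize(im[140:340,160:420],None,fx=3,fy=3,interpolation=cv2.INTER_CUBIC))
```

```text
t 48.15 p [0.5564 0.0765 0.2071] yaw 39.5 F [-1.1  0.2  0.1] T [-0.01 -0.02 -0.01] gw 0.501 gf 0.0 q [ 0.08  0.35 -0.41  1.83  0.16  0.99 -1.27]
mark [0.5238 0.0511] yaw 39.4 L 14.6 asp 3.1
```

View pics/s3.png

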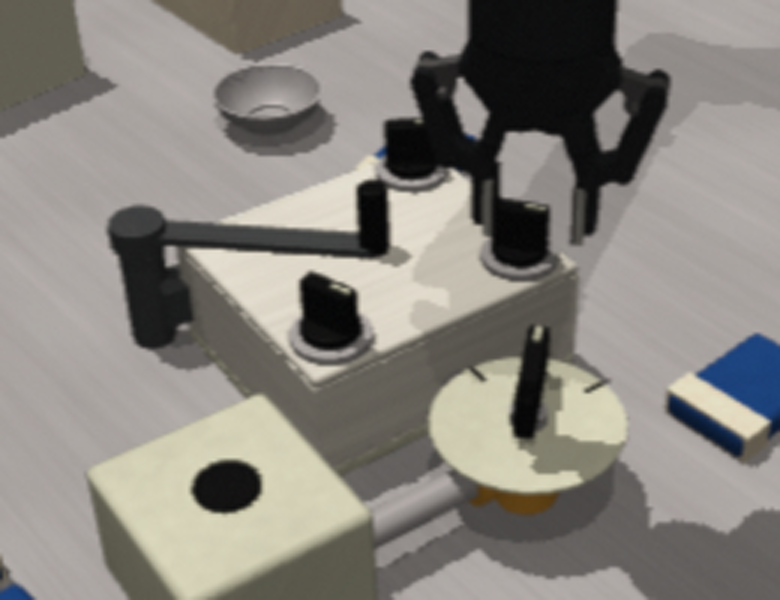

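```bash
python3 -c "
from h import *
print(bot.hand_in())"
```

```text
the job is handed in; nothing more can be done
None
```

I shut the valve and set all three cassettes I found flat in the chamber. I then closed the lid, turned the three clamps to their stops and opened the valve to 45°, and handed the job in at about 48 s; the hand-in gave no verdict.

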